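Swap the batch on the sloped inspection stand

ROBOT

A 6-joint arm with a two-finger parallel gripper is mounted at the origin on the work surface. World frame = base frame: x ahead of the robot, y to its left, z up, the work surface at z = 0. Lengths are in m, angles in rad, forces in N, time in s.
With the tool pointing down it reaches from about 0.3 to 0.95 m from the base axis. Payload 3.1 kg.
Tool frame: the origin (TCP) lies at the very end of the fingers, on their centre line; the grasp point (between the pads) lies 19 mm behind it (arm.grip_point_offset is the distance from the TCP to the grasp point, in m); z points along the fingers, x is the direction in which the jaws open and shut, and the axes are right-handed (so a half turn about z gives the same grasp; the last joint's range is limited). The gripper opens to 85 mm and grips with 20 to 120 N. Pads are 22 mm wide; open, the fingers measure 114 mm over their backs; the gripper's body (76 mm by 85 mm) begins 54 mm behind the grasp point. The pads swing forward as they close: fully open they stand 13 mm farther back than shut.
Start: joints at [1.108, 0.308, 1.634, -0, 1.2, -0.07], TCP at [0.239, 0.577, 0.199] pointing down, gripper open.
Joint ranges: [-3.06, 3.06], [-0.79, 1.96], [0.05, 2.63], [-1.19, 4.34], [0.05, 2.64], [-2.94, 2.94]. Speed limits (rad/s): [2.79, 2.79, 3.14, 3.14, 3.14, 3.14].

INTERFACE

Orientations are given as [roll, pitch, yaw] about the fixed x, y, z axes, in that order (R = Rz(yaw) Ry(pitch) Rx(roll)).
In Python, from plant import arm gives the robot as it stands. The module is installed in compiled form; this text tells all that it offers.
- The arm moves only by the tool apply_moves, never from a script. Its argument "deltas" is a list of rows, each a list of 6 numbers: the shift along the tool's x, y, z as a fraction of full scale, then the turn, a rotation vector about the tool's x, y, z as a fraction of full scale. A call has exactly 8 rows; each row shifts and turns the commanded pose from where the row before left it, along the tool's axes as they then stand; what a row does not reach is not made up. Full scale, the value 1, is 50 mm for a shift and 10 degrees for a turn. A row lasts 1/8 s, in which the tool goes at most 62.5 mm and 10.7 degrees, less where a joint would pass 70% of its speed; a pose out of reach is approached as far as the arm can. A call with a number of a shift or a turn outside -1 to 1 is refused whole. A call with a gripper value outside its range is refused whole. "gripper" is the opening, from 0 (shut) to 1 (fully open), set as the call begins (left out, the last holds). The fingers move at their own pace and stop on an object; "grip_force" is the grip in N (left out, the last holds). Time passes only in rows, so rows that do not move let the fingers close, or fill a call up. It gives the time, the measured TCP pose, the force and the opening at its end, in the units of the state.
- arm.get_obs(): the state, without advancing time (a new reading comes with each control period).
- arm.snapshot(name): name is "side" or "top" or "wrist"; returns the picture (384x512x3 uint8, red, green, blue); there is no depth.
- arm.camera_params(name): a dict with "K" (3x3 intrinsics, pixels), "extrinsics" (4x4, takes a point from camera to world coordinates). Camera axes: x right, y down, z forward; pixel columns grow to the right and rows downward; lengths in m; the calibration is good to about 2 mm. A picture is of the moment at which its call begins: read the wrist's pose just before it. camera_params takes no time and is no camera call; for the wrist camera it gives the pose at the moment of the call.
- arm.sign_off(): hands the job in, once; it reports no verdict.
The state is a dict: "t": time; "joint_pos": joint angles; "qvel": joint speeds; "joint_torque": joint torques, N m; "ee_pos": TCP position; "tool_rot": TCP orientation; "force": force on the tool from outside, world axes, zero at the start; "wrist_torque": the same for the moment, N m; "gripper_width": finger opening in m.
Only numpy, scipy, OpenCV 4.12 (cv2) and the standard library are available. Lean on these libraries where they do the work, as an engineer would, in place of code of your own. Each camera call takes 0.05 s, during which the arm holds its last target.

TASK

Swap the batch on the sloped inspection stand: put every finished plate (blue film) flat in the black tray, and load each of the three bays with a fresh plate from the pile, lying flat and lengthwise up the slope on its white pad with its lower end against the ledge. The fresh plates' faces cling, so slide each one level sideways off the pile and lift it only when it is clear, leaving the ones below - and everything else on the bench - where they are. When all the bays are loaded and the finished plates are in the tray, press the green ready button right down to call the inspector.

Things in the scene. Friction and masses are not known exactly. Their poses are not given: they have to be found in the camera images.
- deck: tilted dark deck of the fixed inspection stand, 306 mm wide, three white pads side by side. Origin: on its surface, at the lower end, at the inner face of the ledge, mid-width, 34 mm above the table. x up the slope (20 degrees, away from the robot), y along the ledge to the left, z out of the surface. Ledge: full width, x -8 to 0 mm, 10 mm proud. Surface: x 0 to 119 mm, then a light bar 18 mm proud
- bay_left (a point): where the centre of the underside of a plate in the left bay belongs: on the deck's surface, 45 mm up the slope from the ledge, mid-width of the white pad (70 mm wide, 100 mm up the slope). Bays are 96 mm apart. Same axes as the deck. Friction on the deck is 0.5 to 0.7: a plate stays where it is laid and does not slide down to the ledge by itself
- bay_mid (a point): the same for the middle bay
- bay_right (a point): the same for the right bay
- pile (a point): centre of the top face of the black fixed board (104 x 58 x 12 mm, this face 12 mm above the table) on which the four fresh plates are piled, length along its x
- fresh1_c (a point): fresh plate, bare metal with a grey window and a dark hole: 90 x 46 x 12 mm flat aluminium end plate, 0.08 to 0.17 kg; this point is its centre, x along its 90 mm length, y along its 46 mm width, z along its 12 mm thickness. Starts in the pile, lowest (it stays there)
- fresh2_c (a point): fresh plate, bare metal with a grey window and a dark hole: 90 x 46 x 12 mm flat aluminium end plate, 0.08 to 0.17 kg; this point is its centre, x along its 90 mm length, y along its 46 mm width, z along its 12 mm thickness. Starts in the pile, second from below
- fresh3_c (a point): fresh plate, bare metal with a grey window and a dark hole: 90 x 46 x 12 mm flat aluminium end plate, 0.08 to 0.17 kg; this point is its centre, x along its 90 mm length, y along its 46 mm width, z along its 12 mm thickness. Starts in the pile, third from below
- fresh4_c (a point): fresh plate, bare metal with a grey window and a dark hole: 90 x 46 x 12 mm flat aluminium end plate, 0.08 to 0.17 kg; this point is its centre, x along its 90 mm length, y along its 46 mm width, z along its 12 mm thickness. Starts in the pile, on top
- done1_c (a point): finished plate with blue film on its upper face: 90 x 46 x 12 mm flat aluminium end plate, 0.08 to 0.17 kg; this point is its centre, x along its 90 mm length, y along its 46 mm width, z along its 12 mm thickness. If present it starts in the left bay, against the ledge; None if absent. Two or three of the three are present
- done2_c (a point): finished plate with blue film on its upper face: 90 x 46 x 12 mm flat aluminium end plate, 0.08 to 0.17 kg; this point is its centre, x along its 90 mm length, y along its 46 mm width, z along its 12 mm thickness. If present it starts in the middle bay, against the ledge; None if absent. Two or three of the three are present
- done3_c (a point): finished plate with blue film on its upper face: 90 x 46 x 12 mm flat aluminium end plate, 0.08 to 0.17 kg; this point is its centre, x along its 90 mm length, y along its 46 mm width, z along its 12 mm thickness. If present it starts in the right bay, against the ledge; None if absent. Two or three of the three are present
- tray_in (a point): centre of the inner floor (4 mm above the table) of the loose black tray for finished plates, 0.6 kg; inside 262 mm (its x) by 127 mm (its y), walls 4 mm thick, rim 16 mm above the inner floor; it holds three plates side by side, their length along its y
- ready_top (a point): top of the green ready button (28 mm across) on a white box, about 53 mm above the table; it is pressed straight down
- ready (a joint): travel of the ready button: 0 released, 0.006 m fully down; a spring, 5 N fully down
- tape: roll of amber tape, 76 mm across, 20 mm high, not part of the job; origin under its centre
- cleaner: blue bottle, 54 mm across, 125 mm high, standing, not part of the job; origin under its centre
- driver: screwdriver lying, 150 mm long, orange handle, not part of the job
- screwbin: yellow bin with screws, 100 x 75 x 40 mm, not part of the job; origin under its centre
- adapter: white plug adapter, 60 x 42 x 28 mm, not part of the job; origin under its centre
- heatsink: finned heat sink, 80 x 60 x 28 mm, not part of the job; origin under its centre
There are look-alikes about, which are no part of the job. Leave any red look-alike of the part that bears done3_c alone. What is shaped like the part that bears fresh4_c but brown is not meant.

How it is judged:
On the way, in this order (a step that is already met when the one before it is completed fails the run):
1. each bay holds a fresh plate against the ledge, and every finished plate lies in the tray (((x of fresh4_c in the frame of deck between 0.039 and 0.051 m and y of fresh4_c in the frame of deck between 0.082 and 0.11 m and z of fresh4_c in the frame of deck between 0.002 and 0.011 m and angle between the x axis of fresh4_c and the x axis of deck, either way round below 0.15 rad and angle between the z axis of fresh4_c and the z axis of deck, either way round below 0.1 rad) or (x of fresh3_c in the frame of deck between 0.039 and 0.051 m and y of fresh3_c in the frame of deck between 0.082 and 0.11 m and z of fresh3_c in the frame of deck between 0.002 and 0.011 m and angle between the x axis of fresh3_c and the x axis of deck, either way round below 0.15 rad and angle between the z axis of fresh3_c and the z axis of deck, either way round below 0.1 rad) or (x of fresh2_c in the frame of deck between 0.039 and 0.051 m and y of fresh2_c in the frame of deck between 0.082 and 0.11 m and z of fresh2_c in the frame of deck between 0.002 and 0.011 m and angle between the x axis of fresh2_c and the x axis of deck, either way round below 0.15 rad and angle between the z axis of fresh2_c and the z axis of deck, either way round below 0.1 rad)) and ((x of fresh4_c in the frame of deck between 0.039 and 0.051 m and y of fresh4_c in the frame of deck between -0.014 and 0.014 m and z of fresh4_c in the frame of deck between 0.002 and 0.011 m and angle between the x axis of fresh4_c and the x axis of deck, either way round below 0.15 rad and angle between the z axis of fresh4_c and the z axis of deck, either way round below 0.1 rad) or (x of fresh3_c in the frame of deck between 0.039 and 0.051 m and y of fresh3_c in the frame of deck between -0.014 and 0.014 m and z of fresh3_c in the frame of deck between 0.002 and 0.011 m and angle between the x axis of fresh3_c and the x axis of deck, either way round below 0.15 rad and angle between the z axis of fresh3_c and the z axis of deck, either way round below 0.1 rad) or (x of fresh2_c in the frame of deck between 0.039 and 0.051 m and y of fresh2_c in the frame of deck between -0.014 and 0.014 m and z of fresh2_c in the frame of deck between 0.002 and 0.011 m and angle between the x axis of fresh2_c and the x axis of deck, either way round below 0.15 rad and angle between the z axis of fresh2_c and the z axis of deck, either way round below 0.1 rad)) and ((x of fresh4_c in the frame of deck between 0.039 and 0.051 m and y of fresh4_c in the frame of deck between -0.11 and -0.082 m and z of fresh4_c in the frame of deck between 0.002 and 0.011 m and angle between the x axis of fresh4_c and the x axis of deck, either way round below 0.15 rad and angle between the z axis of fresh4_c and the z axis of deck, either way round below 0.1 rad) or (x of fresh3_c in the frame of deck between 0.039 and 0.051 m and y of fresh3_c in the frame of deck between -0.11 and -0.082 m and z of fresh3_c in the frame of deck between 0.002 and 0.011 m and angle between the x axis of fresh3_c and the x axis of deck, either way round below 0.15 rad and angle between the z axis of fresh3_c and the z axis of deck, either way round below 0.1 rad) or (x of fresh2_c in the frame of deck between 0.039 and 0.051 m and y of fresh2_c in the frame of deck between -0.11 and -0.082 m and z of fresh2_c in the frame of deck between 0.002 and 0.011 m and angle between the x axis of fresh2_c and the x axis of deck, either way round below 0.15 rad and angle between the z axis of fresh2_c and the z axis of deck, either way round below 0.1 rad)) and x of done1_c in the frame of tray_in between -0.112 and 0.112 m and y of done1_c in the frame of tray_in between -0.055 and 0.055 m and z of done1_c in the frame of tray_in between 0 and 0.012 m and angle between the z axis of each of done1_c, done2_c, done3_c and the z axis of tray_in, either way round below 0.12 rad and x of done2_c in the frame of tray_in between -0.112 and 0.112 m and y of done2_c in the frame of tray_in between -0.055 and 0.055 m and z of done2_c in the frame of tray_in between 0 and 0.012 m and x of done3_c in the frame of tray_in between -0.112 and 0.112 m and y of done3_c in the frame of tray_in between -0.055 and 0.055 m and z of done3_c in the frame of tray_in between 0 and 0.012 m), for 0.3 s.
2. the ready button is pressed right down (value of joint ready above 0.0045 m), for 0.1 s.
At the end, for the whole second after the job is handed in: Each bay holds one fresh plate, flat on the deck, lower end within 6 mm of the ledge, within 14 mm of the pad's middle and 0.15 rad of straight up the slope; every finished plate lies flat inside the tray; the lowest fresh plate is within 15 mm of where it began; all plates released and at rest (all of step 1 and distance of fresh1_c from where it was at the start of the episode below 0.015 m and linear speed of each of fresh1, fresh2, fresh3, fresh4, done1, done2, done3 below 0.03 m/s); the robot touches nothing.
It fails at once if a fresh plate lifted off the pile (more than 8 mm) before it was slid sideways (its centre still within 30 mm of the pile's centre) ((horizontal distance between fresh2_c and pile below 0.03 m and height (world z) of fresh2_c between 0.038 and 0.08 m) or (horizontal distance between fresh3_c and pile below 0.03 m and height (world z) of fresh3_c between 0.05 and 0.092 m) or (horizontal distance between fresh4_c and pile below 0.03 m and height (world z) of fresh4_c between 0.062 and 0.104 m)).
It fails at once if a plate in the pile dragged more than 15 mm while one above it was still being slid off ((distance of fresh1_c from where it was at the start of the episode above 0.015 m and horizontal distance between fresh2_c and pile below 0.045 m and height (world z) of fresh2_c below 0.066 m) or (distance of fresh1_c from where it was at the start of the episode above 0.015 m and horizontal distance between fresh3_c and pile below 0.045 m and height (world z) of fresh3_c below 0.078 m) or (distance of fresh1_c from where it was at the start of the episode above 0.015 m and horizontal distance between fresh4_c and pile below 0.045 m and height (world z) of fresh4_c below 0.09 m) or (distance of fresh2_c from where it was at the start of the episode above 0.015 m and horizontal distance between fresh3_c and pile below 0.045 m and height (world z) of fresh3_c below 0.078 m) or (distance of fresh2_c from where it was at the start of the episode above 0.015 m and horizontal distance between fresh4_c and pile below 0.045 m and height (world z) of fresh4_c below 0.09 m) or (distance of fresh3_c from where it was at the start of the episode above 0.015 m and horizontal distance between fresh4_c and pile below 0.045 m and height (world z) of fresh4_c below 0.09 m)).
It fails at once if one of the other things on the bench (tape, bottle, screwdriver, screw bin, adapter, heat sink) shoved more than 40 mm (distance of any of tape, cleaner, driver, screwbin, adapter, heatsink from where it was at the start of the episode above 0.04 m).
It fails at once if the cleaner bottle knocked over (angle between cleaner's own z axis and vertical above 0.7 rad).
Of done1, done2, done3 only 2 to 3 are there at a start; the rules pass over those that are not, and their reading is None.
At some moment in a run one of tray, done1, done2, done3 may be knocked a few centimetres aside while the robot is not near it.
Once in a run the grip may slacken for a moment while it holds something.
It also fails if it takes over 210 s, if anything falls off the work surface, if the arm or the gripper's body presses on something with over 40 N, if the wrist force passes 120 N, or if a joint passes its speed limit or range.

## Working session

There is one attempt and no reset: what is moved stays moved. The work goes in short steps, Python scripts to look and compute and a tool call to move; the robot and the scene stay as the last step left them, time stands still between calls to the robot, and variables do not carry over. Pictures are saved under pics/ and viewed, and the job is handed in when it is done.

Besides the shell and the picture viewer there is one more tool, called after "Request:" as name([rows], argument=value, ...), one row to a line, values as JSON. apply_moves: Moves the arm, as the interface text tells. Its arguments: {"type":"object","properties":{"deltas":{"type":"array"},"gripper":{"type":"number"},"grip_force":{"type":"number"}},"required":["deltas"]}

```bash
mkdir -p pics; ls
python3 - <<'E'
from plant import arm
import cv2
o=arm.get_obs();print(o)
for n in("side","top","wrist"):
    p=arm.camera_params(n);print(n,p)
    cv2.imwrite(f"pics/a_{n}.png",cv2.cvtColor(arm.snapshot(n),cv2.COLOR_RGB2BGR))
E
```

```text
pics
{'t': 0.0, 'joint_pos': array([ 1.10829046e+00,  3.09006618e-01,  1.63519576e+00, -2.49472491e-06,
        1.19968761e+00, -6.96582718e-02]), 'qvel': array([-1.38025870e-03, -9.45842249e-05, -4.16940981e-04, -8.68044616e-04,
        1.66235476e-04,  1.46227908e-03]), 'joint_torque': array([ 5.37255437e-04, -4.15260780e+01, -2.76662225e+01,  4.53039377e-06,
        1.03098169e-02, -5.31319756e-06]), 'ee_pos': array([0.2388639 , 0.57658436, 0.19774177]), 'tool_rot': array([-3.14143507e+00,  2.29192250e-03,  1.17794982e+00]), 'force': array([0.39812882, 0.38811265, 0.25989436]), 'wrist_torque': array([-0.05334686, -0.03488401,  0.00135757]), 'gripper_width': 0.0856049186820409}
side {'K': array([[394.81924968,   0.        , 245.86141074],
       [  0.        , 394.81924968, 192.25289828],
       [  0.        ,   0.        ,   1.        ]]), 'extrinsics': array([[ 0.97689275, -0.12074725,  0.17635378,  0.31132391],
       [-0.21339491, -0.59722485,  0.77316563, -0.82504231],
       [ 0.01196524, -0.7929329 , -0.60919147,  0.75601842],
       [ 0.        ,  0.        ,  0.        ,  
[... 166 characters left out ...]
.        ]]), 'extrinsics': array([[ 0.01809733, -0.99703197,  0.07483137,  0.4132295 ],
       [-0.99981278, -0.01753357,  0.00818394,  0.0481806 ],
       [-0.00684759, -0.07496546, -0.99716262,  1.22130602],
       [ 0.        ,  0.        ,  0.        ,  1.        ]])}
wrist {'K': array([[271.21345866,   0.        , 255.43771202],
       [  0.        , 271.21345866, 192.46164013],
       [  0.        ,   0.        ,   1.        ]]), 'extrinsics': array([[ 0.38349027,  0.88951813,  0.24838017,  0.17467926],
       [ 0.92354205, -0.36869015, -0.10553506,  0.6039127 ],
       [-0.00230003,  0.2698612 , -0.96289649,  0.37252439],
       [ 0.        ,  0.        ,  0.        ,  1.        ]])}
```

View pics/a_top.png

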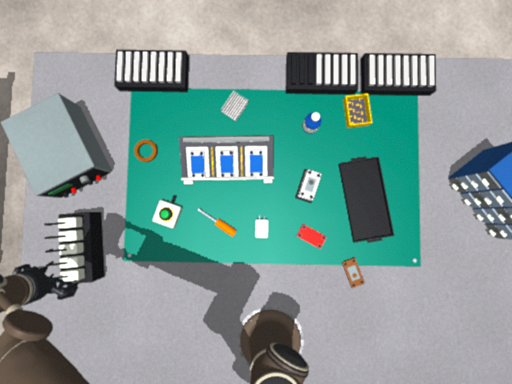

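View pics/a_side.png

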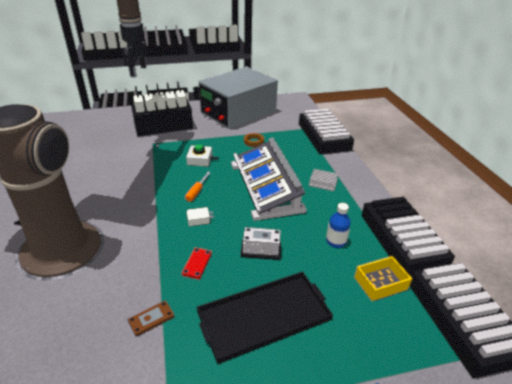

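View pics/a_wrist.png

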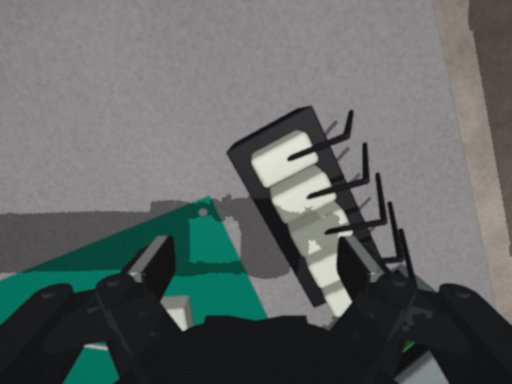

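```bash
cat > h.py <<'E'
import numpy as np, cv2
from plant import arm
from scipy.spatial.transform import Rotation as R
def snap(n,f=None):
    p=arm.camera_params(n); im=arm.snapshot(n)
    b=cv2.cvtColor(im,cv2.COLOR_RGB2BGR)
    if f: cv2.imwrite(f"pics/{f}.png",b)
    return b,p
def ray(p,uv,z):
    "pixel(s)-> world points on horizontal plane z"
    uv=np.atleast_2d(np.float64(uv)); E=p["extrinsics"]
    d=np.c_[uv,np.ones(len(uv))]@np.linalg.inv(p["K"]).T@E[:3,:3].T
    o=E[:3,3]; return o+d*((z-o[2])/d[:,2])[:,None]
def rayplane(p,uv,pt,n):
    uv=np.atleast_2d(np.float64(uv)); E=p["extrinsics"]
    d=np.c_[uv,np.ones(len(uv))]@np.linalg.inv(p["K"]).T@E[:3,:3].T
    o=E[:3,3]; return o+d*(((pt-o)@n)/(d@n))[:,None]
def proj(p,X):
    X=np.atleast_2d(X);E=p["extrinsics"]; c=(X-E[:3,3])@E[:3,:3]; q=c@p["K"].T; return q[:,:2]/q[:,2:]
def pose():
    o=arm.get_obs(); return o["ee_pos"],R.from_euler("xyz",o["tool_rot"]),o
def goto(pos,rpy):
    "print tool-frame deltas in full-scale units to reach pose"
    p,r,o=pose(); q=R.from_euler("xyz",rpy)
    print("t",round(o["t"],2),"tcp",np.round(p,4),"rpy",np.round(o["tool_rot"],3),"w",round(o["gripper_width"],4),"F",np.round(o["force"],1))
    print("shift(tool,fs)",np.round(r.inv().apply(np.array(pos)-p)/.05,2),"rot(fs)",np.round((r.inv()*q).as_rotvec(degrees=True)/10,2))
E
python3 - <<'E'
from h import *
b=cv2.imread("pics/a_top.png")
c=cv2.resize(b[80:290,120:420],None,fx=2.6,fy=2.6,interpolation=cv2.INTER_CUBIC);cv2.imwrite("pics/a_topz.png",c)
p=arm.camera_params("top")
for n,uv,z in [("pile",(309,184),.06),("tray",(367,200),.02),("btn",(166,214),.053),("mid",(228,162),.06),("red",(311,236),.012),("brown",(354,272),.01),("adapter",(262,228),.028),("tape",(146,150),.02),("bottle",(313,122),.1),("bin",(358,110),.04),("hs",(235,105),.028),("drv",(218,222),.02),("traycor1",(340,162),.02),("traycor2",(380,157),.02),("traycor3",(394,236),.02),("traycor4",(354,241),.02)]:
    print(n,ray(p,uv,z).round(3))
E
```

```text
pile [[ 0.514 -0.116  0.06 ]]
tray [[ 0.468 -0.316  0.02 ]]
btn [[0.409 0.348 0.053]]
mid [[0.582 0.149 0.06 ]]
red [[ 0.344 -0.13   0.012]]
brown [[ 0.228 -0.274  0.01 ]]
adapter [[0.368 0.034 0.028]]
tape [[0.624 0.433 0.02 ]]
bottle [[ 0.709 -0.121  0.1  ]]
bin [[ 0.768 -0.281  0.04 ]]
hs [[0.782 0.133 0.028]]
drv [[0.385 0.181 0.02 ]]
traycor1 [[ 0.594 -0.225  0.02 ]]
traycor2 [[ 0.614 -0.36   0.02 ]]
traycor3 [[ 0.35  -0.404  0.02 ]]
traycor4 [[ 0.331 -0.272  0.02 ]]
```

View pics/a_topz.png

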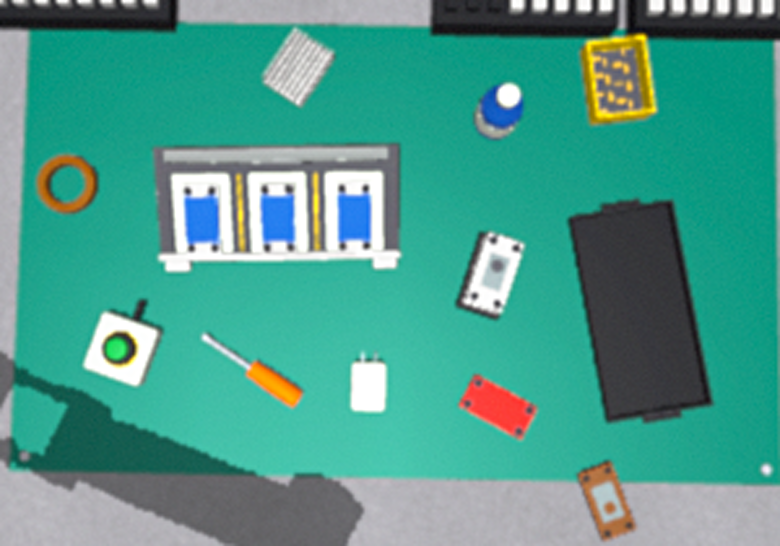

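```bash
cat >> h.py <<'E'
def goto(pos,rpy):
    p,r,o=pose(); q=R.from_euler("xyz",rpy); d=np.array(pos)-p
    print("t",round(o["t"],2),"tcp",np.round(p,4),"rpy",np.round(o["tool_rot"],3),"w",round(o["gripper_width"],4),"F",np.round(o["force"],1))
    print(" shift: cur frame",np.round(r.inv().apply(d)/.05,2),"target frame",np.round(q.inv().apply(d)/.05,2),"rot",np.round((r.inv()*q).as_rotvec(degrees=True)/10,2))
E
python3 -c "
from h import *
goto((.64,.149,.22),(np.pi,0,np.pi/2))"
```

```text
t 0.15 tcp [0.2389 0.5768 0.198 ] rpy [-3.142e+00  2.000e-03  1.178e+00] w 0.0855 F [ 1.3 -0.2 -0.7]
 shift: cur frame [-4.83 10.68 -0.43] target frame [-8.56  8.02 -0.44] rot [-0.    0.01 -2.25]
```

Request:
apply_moves([
  [-0.4,0.8,-0.15,0,0,-0.75],
  [-0.5,0.8,-0.15,0,0,-0.75],
  [-0.7,0.8,-0.15,0,0,-0.75],
  [-0.85,0.8,0,0,0,0],
  [-0.85,0.8,0,0,0,0],
  [-0.85,0.8,0,0,0,0],
  [-0.85,0.8,0,0,0,0],
  [-0.85,0.8,0,0,0,0],
], gripper=1)

```text
t: 1.15
ee_pos: [0.5367, 0.2551, 0.2212]
tool_rot: [-3.141, -0.0, 1.571]
force: [0.3, -0.9, -0.4]
gripper_width: 0.0853
```

```bash
python3 -c "
from h import *
goto((.64,.149,.22),(np.pi,0,np.pi/2))"
```

```text
t 1.15 tcp [0.5367 0.2551 0.2212] rpy [-3.141 -0.     1.571] w 0.0853 F [ 0.3 -0.9 -0.4]
 shift: cur frame [-2.12  2.07  0.02] target frame [-2.12  2.07  0.02] rot [-0. -0. -0.]
```

Request:
apply_moves([
  [-0.7,0.7,0,0,0,0],
  [-0.7,0.7,0,0,0,0],
  [-0.4,0.4,0,0,0,0],
  [0,0,0,0,0,0],
  [0,0,0,0,0,0],
  [0,0,0,0,0,0],
  [0,0,0,0,0,0],
  [0,0,0,0,0,0],
])

```text
t: 2.15
ee_pos: [0.6254, 0.1673, 0.2217]
tool_rot: [3.141, -0.0, 1.572]
force: [1.2, -0.1, 0.4]
gripper_width: 0.0852
```

```bash
python3 -c "
from h import *
snap('wrist','b_w');snap('side','b_s')
goto((.64,.149,.22),(np.pi,0,np.pi/2))"
```

```text
t 2.25 tcp [0.6256 0.167  0.2216] rpy [ 3.141 -0.     1.571] w 0.0849 F [0.  1.  0.9]
 shift: cur frame [-0.36  0.29  0.03] target frame [-0.36  0.29  0.03] rot [ 0. -0.  0.]
```

View pics/b_w.png

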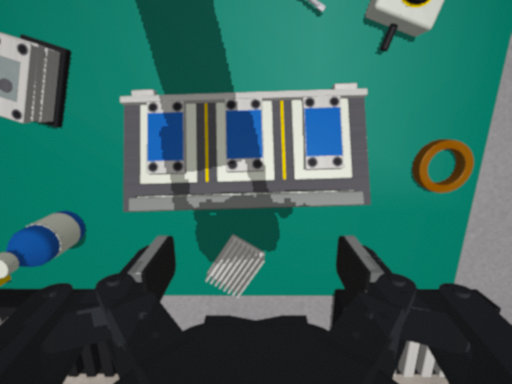

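```bash
cat >> h.py <<'E'
def blues(b,amin=150,roi=None):
    h=cv2.cvtColor(b,cv2.COLOR_BGR2HSV); m=cv2.inRange(h,(103,150,50),(125,255,255))
    m=cv2.morphologyEx(m,cv2.MORPH_OPEN,np.ones((3,3)))
    cs,_=cv2.findContours(m,cv2.RETR_EXTERNAL,cv2.CHAIN_APPROX_NONE)
    return [(cv2.contourArea(c),cv2.minAreaRect(c)) for c in cs if cv2.contourArea(c)>amin]
E
python3 - <<'E'
from h import *
b=cv2.imread("pics/b_w.png"); p=arm.camera_params("wrist")
for a,r in blues(b): print(a,np.round(r[0],1),np.round(r[1],1),round(r[2],1), ray(p,r[0],.0607).round(4))
c=cv2.resize(b[75:220,110:385],None,fx=2.9,fy=2.9,interpolation=cv2.INTER_CUBIC);cv2.imwrite("pics/b_wz.png",c)
E
```

```text
1449.5 [ 32.5 246.1] [39.8 48.7] 59.0 [[ 0.7258 -0.1356  0.0607]]
1500.5 [165. 136.] [46. 34.] 90.0 [[0.5789 0.0579 0.0607]]
1501.5 [243.7 133.6] [46.6 34. ] 88.3 [[0.5761 0.1534 0.0607]]
1514.0 [322.9 131.5] [46.6 34.4] 87.1 [[0.5736 0.2493 0.0607]]
```

View pics/b_wz.png

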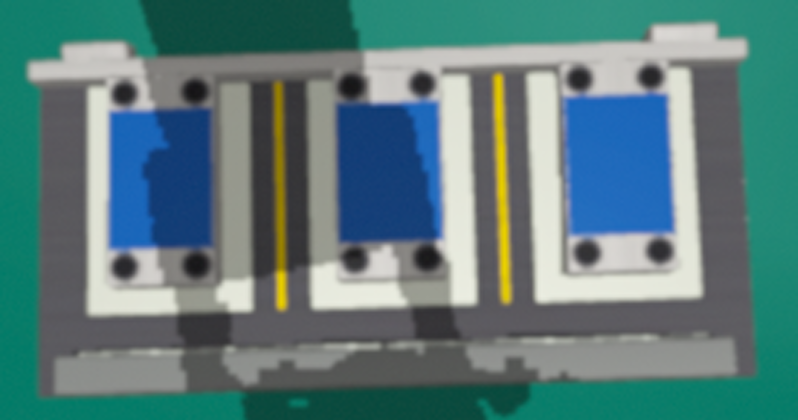

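Run:
```python
from h import *
p=arm.camera_params("wrist")
yw=.028; s,c=np.sin(np.radians(20)),np.cos(np.radians(20))
X=np.array([np.cos(yw)*c,np.sin(yw)*c,s]);Y=np.array([-np.sin(yw),np.cos(yw),0]);Z=np.cross(X,Y)
pm=np.array([.5761,.1534,.0607]) # centre of mid film
O=pm-.045*X-.012*Z; O0=O.copy(); print("O",O)
names=["padR far","padM far","padL far","padRtop","padMtop","padLtop","ledgetopends","barline"]
pts=[[(87,315),(252,312)],[(307,308),(477,303)],[(533,302),(702,296)],[(88,86),(248,82)],[(308,78),(470,74)],[(527,72),(690,68)],[(37,85),(740,62)],[(40,397),(757,376)]]
for n,q in zip(names,pts):
    uv=np.array(q)/2.9+[110,75]
    w=rayplane(p,uv,O,Z)-O
    print(n,[(round(v@X*1e3,1),round(v@Y*1e3,1)) for v in w], "midY",round((w@Y).mean()*1e3,1))
```

```text
O [0.53793304 0.15233105 0.03403278]
padR far [(np.float64(101.0), np.float64(-130.9)), (np.float64(101.6), np.float64(-60.0))] midY -95.4
padM far [(np.float64(100.6), np.float64(-36.4)), (np.float64(100.5), np.float64(36.3))] midY -0.0
padL far [(np.float64(100.7), np.float64(60.2)), (np.float64(100.1), np.float64(132.3))] midY 96.3
padRtop [(np.float64(-0.0), np.float64(-131.0)), (np.float64(0.3), np.float64(-60.7))] midY -95.8
padMtop [(np.float64(-0.7), np.float64(-34.4)), (np.float64(-0.3), np.float64(36.5))] midY 1.1
padLtop [(np.float64(-0.4), np.float64(61.4)), (np.float64(-0.0), np.float64(132.4))] midY 96.9
ledgetopends [(np.float64(-1.1), np.float64(-153.4)), (np.float64(-2.0), np.float64(154.3))] midY 0.4
barline [(np.float64(135.5), np.float64(-150.8)), (np.float64(134.8), np.float64(153.6))] midY 1.4
```

```bash
cat >> h.py <<'E'
yw=.028; _s,_c=np.sin(np.radians(20)),np.cos(np.radians(20))
DX=np.array([np.cos(yw)*_c,np.sin(yw)*_c,_s]);DY=np.array([-np.sin(yw),np.cos(yw),0]);DZ=np.cross(DX,DY)
DO=np.array([.538,.1527,.034])
DRPY=R.from_matrix(np.c_[DY,DX,-DZ]).as_euler("xyz")
def deck(x,y,z): return DO+x*DX+y*DY+z*DZ
def indeck(w): w=np.asarray(w)-DO; return np.array([w@DX,w@DY,w@DZ])
E
python3 - <<'E'
from h import *
print(DRPY)
goto(deck(.045,-.0955,.06),DRPY)
goto(deck(.045,-.0955,.002),DRPY)
E
```

```text
[2.7925268  0.         1.59879633]
t 2.25 tcp [0.6256 0.167  0.2216] rpy [ 3.141 -0.     1.571] w 0.0849 F [0.  1.  0.9]
 shift: cur frame [-2.18 -1.26  2.32] target frame [-2.15 -2.04  1.72] rot [-2.    0.03 -0.16]
t 2.25 tcp [0.6256 0.167  0.2216] rpy [ 3.141 -0.     1.571] w 0.0849 F [0.  1.  0.9]
 shift: cur frame [-2.17 -0.87  3.41] target frame [-2.15 -2.04  2.88] rot [-2.    0.03 -0.16]
```

Request:
apply_moves([
  [-0.5,0,0,-1,0,-0.08],
  [-0.5,0,0,-1,0,-0.08],
  [-0.6,-0.8,0.5,0,0,0],
  [-0.6,-0.8,0.6,0,0,0],
  [0,-0.4,0.6,0,0,0],
  [0,0,0,0,0,0],
  [0,0,0,0,0,0],
  [0,0,0,0,0,0],
])

```text
t: 3.25
ee_pos: [0.5657, 0.0548, 0.1104]
tool_rot: [2.788, 0.005, 1.599]
force: [-0.3, 0.1, -0.2]
gripper_width: 0.0853
```

Run:
```python
from h import *
goto(deck(.045,-.0955,.002),DRPY)
```

```text
t 3.25 tcp [0.5657 0.0548 0.1104] rpy [2.788 0.005 1.599] w 0.0853 F [-0.3  0.1 -0.2]
 shift: cur frame [ 0.07 -0.1   1.22] target frame [ 0.06 -0.09  1.23] rot [0.03 0.03 0.01]
```

Descend, then close in the next call.

Request:
apply_moves([
  [0.06,-0.1,0.6,0,0,0],
  [0,0,0.42,0.03,0.03,0],
  [0,0,0.2,0,0,0],
  [0,0,0,0,0,0],
  [0,0,0,0,0,0],
  [0,0,0,0,0,0],
  [0,0,0,0,0,0],
  [0,0,0,0,0,0],
])

```text
t: 4.25
ee_pos: [0.5791, 0.0576, 0.049]
tool_rot: [2.797, -0.0, 1.6]
force: [0.5, -1.0, 0.6]
gripper_width: 0.0857
```

Run:
```python
from h import *
goto(deck(.045,-.0955,.002),DRPY)
snap('side','c_s');b,_=snap('wrist','c_w')
b=cv2.imread('pics/c_s.png');cv2.imwrite('pics/c_sz.png',cv2.resize(b[120:240,200:340],None,fx=5,fy=5,interpolation=cv2.INTER_CUBIC))
```

```text
t 4.25 tcp [0.5791 0.0576 0.049 ] rpy [ 2.797 -0.     1.6  ] w 0.0857 F [ 0.5 -1.   0.6]
 shift: cur frame [ 0.01  0.08 -0.02] target frame [ 0.01  0.08 -0.02] rot [-0.03 -0.    0.01]
```

View pics/c_sz.png

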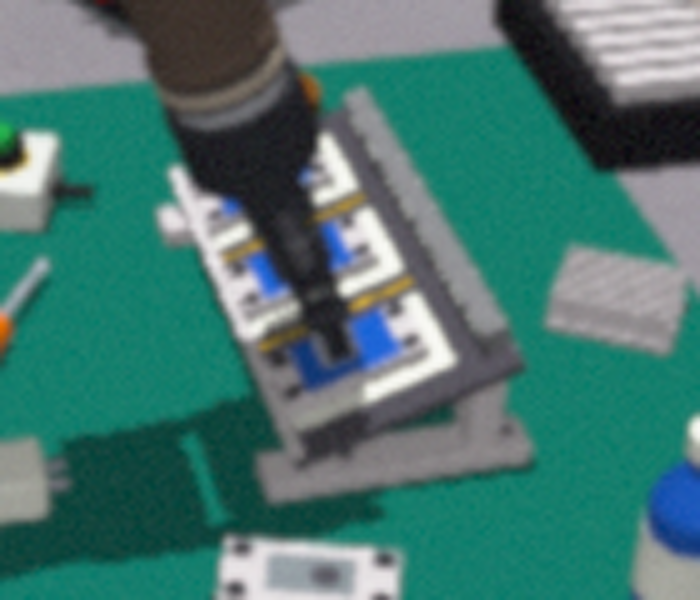

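View pics/c_w.png

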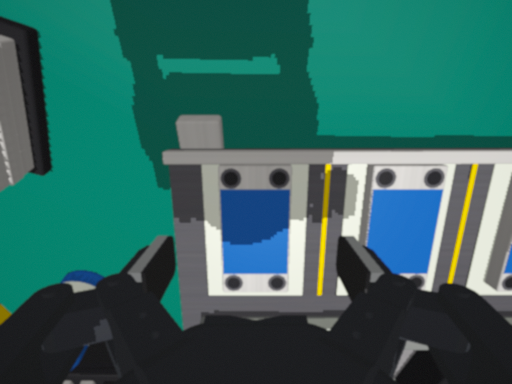

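Request:
apply_moves([
  [0,0.05,0,0,0,0],
  [0,0,0,0,0,0],
  [0,0,0,0,0,0],
  [0,0,0,0,0,0],
  [0,0,0,0,0,0],
  [0,0,0,0,0,0],
  [0,0,0,0,0,0],
  [0,0,0,0,0,0],
], gripper=0, grip_force=70)

```text
t: 5.35
ee_pos: [0.5813, 0.0576, 0.0495]
tool_rot: [2.798, -0.0, 1.6]
force: [0.1, 0.2, -0.9]
gripper_width: 0.0
```

Run:
```python
from h import *
goto(deck(.045,-.0955,.08),DRPY)
goto((.5,-.20,.2),(np.pi,0,np.pi/2))
```

```text
t 5.35 tcp [0.5813 0.0576 0.0495] rpy [ 2.798 -0.     1.6  ] w 0.0 F [ 0.1  0.2 -0.9]
 shift: cur frame [ 0.02  0.02 -1.59] target frame [ 0.01  0.03 -1.59] rot [-0.03 -0.    0.01]
t 5.35 tcp [0.5813 0.0576 0.0495] rpy [ 2.798 -0.     1.6  ] w 0.0 F [ 0.1  0.2 -0.9]
 shift: cur frame [-5.1  -0.66 -3.43] target frame [-5.15 -1.63 -3.01] rot [ 1.97 -0.03  0.16]
```

Run:
```python
from h import *
b,_=snap('side','d_s');snap('wrist','d_w')
cv2.imwrite('pics/d_sz.png',cv2.resize(b[120:240,200:340],None,fx=5,fy=5,interpolation=cv2.INTER_CUBIC))
```

```text
(no output)
```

View pics/d_sz.png

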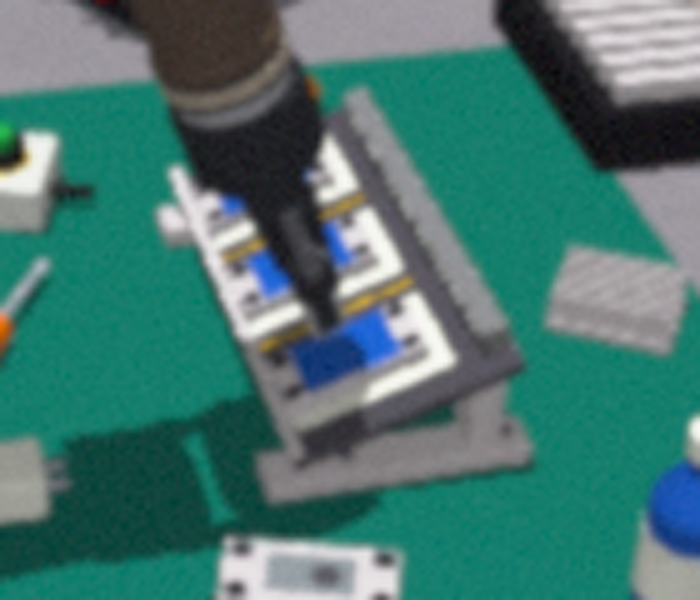

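View pics/d_w.png

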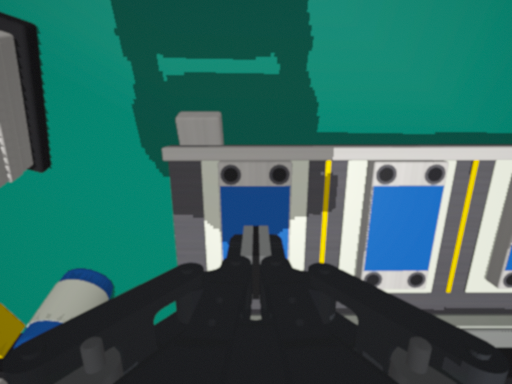

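Run:
```python
from h import *
p=arm.camera_params("wrist"); q,r,o=pose()
for k in (0,5,10,15,19,25): print(k,proj(p,q-r.as_matrix()[:,2]*k/1e3).round(1), proj(p,q-r.as_matrix()[:,2]*k/1e3-r.as_matrix()[:,1]*.011).round(1))
b=cv2.imread('pics/d_w.png');cv2.imwrite('pics/d_wz.png',cv2.resize(b[150:330,180:340],None,fx=4,fy=3.3,interpolation=cv2.INTER_CUBIC))
print(indeck(q), o['gripper_width'])
```

```text
0 [[254.6 221.1]] [[254.6 206. ]]
5 [[254.6 223.9]] [[254.5 208.4]]
10 [[254.5 226.8]] [[254.5 210.9]]
15 [[254.5 229.9]] [[254.5 213.6]]
19 [[254.5 232.5]] [[254.5 215.9]]
25 [[254.5 236.6]] [[254.4 219.5]]
[ 0.04344055 -0.0962548   0.00068936] -0.00011394328692131906
```

View pics/d_wz.png

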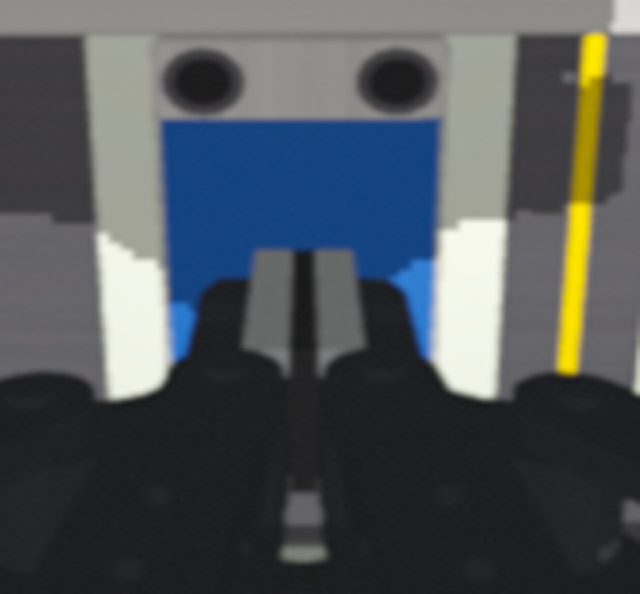

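Run:
```python
from h import *
p=arm.camera_params("side"); q,r,o=pose()
for k in (0,5,10,15,19,25,35): 
  a=proj(p,q-r.as_matrix()[:,2]*k/1e3); print(k,a.round(1),((a-[200,120])*5).round(0))
print(ray(arm.camera_params("side"),(273,192),.0607))
```

```text
0 [[268.6 192.4]] [[343. 362.]]
5 [[268.1 191.2]] [[341. 356.]]
10 [[267.7 190. ]] [[338. 350.]]
15 [[267.2 188.8]] [[336. 344.]]
19 [[266.8 187.8]] [[334. 339.]]
25 [[266.2 186.4]] [[331. 332.]]
35 [[265.2 183.9]] [[326. 320.]]
[[0.58994898 0.04302329 0.0607    ]]
```

Run:
```python
from plant import arm
print(arm.grip_point_offset,[a for a in dir(arm) if a[0]!='_'])
```

```text
0.0187 ['MotionError', 'camera_params', 'get_obs', 'grip_point_offset', 'sign_off', 'snapshot']
```

Request:
apply_moves([
  [0,0.03,0,0,0,0],
  [0,0,0,0,0,0],
  [0,0,0,0,0,0],
  [0,0,0,0,0,0],
  [0,0,0.1,0,0,0],
  [0,0,0.1,0,0,0],
  [0,0,0.1,0,0,0],
  [0,0,0,0,0,0],
], gripper=1)

```text
t: 6.45
ee_pos: [0.5873, 0.0578, 0.0351]
tool_rot: [2.799, -0.0, 1.6]
force: [0.2, -0.8, 0.5]
gripper_width: 0.0856
```

Run:
```python
from h import *
q,r,o=pose();print(indeck(q),o['force'],o['gripper_width'])
b,p=snap('side','e_s')
cv2.imwrite('pics/e_sz.png',cv2.resize(b[120:240,200:340],None,fx=5,fy=5,interpolation=cv2.INTER_CUBIC))
for k in (0,13,19,26,32,40):
  for s in (-.05,.05): print(k,s,((proj(p,q-r.as_matrix()[:,2]*k/1e3+r.as_matrix()[:,0]*s)-[200,120])*5).round(0))
```

```text
[ 0.04417197 -0.09622985 -0.01494127] [ 0.15772414 -0.81807193  0.51835066] 0.0856162827943599
0 -0.05 [[377. 432.]]
0 0.05 [[328. 331.]]
13 -0.05 [[371. 417.]]
13 0.05 [[322. 316.]]
19 -0.05 [[368. 410.]]
19 0.05 [[319. 309.]]
26 -0.05 [[365. 401.]]
26 0.05 [[316. 300.]]
32 -0.05 [[362. 394.]]
32 0.05 [[313. 293.]]
40 -0.05 [[358. 384.]]
40 0.05 [[309. 283.]]
```

View pics/e_sz.png

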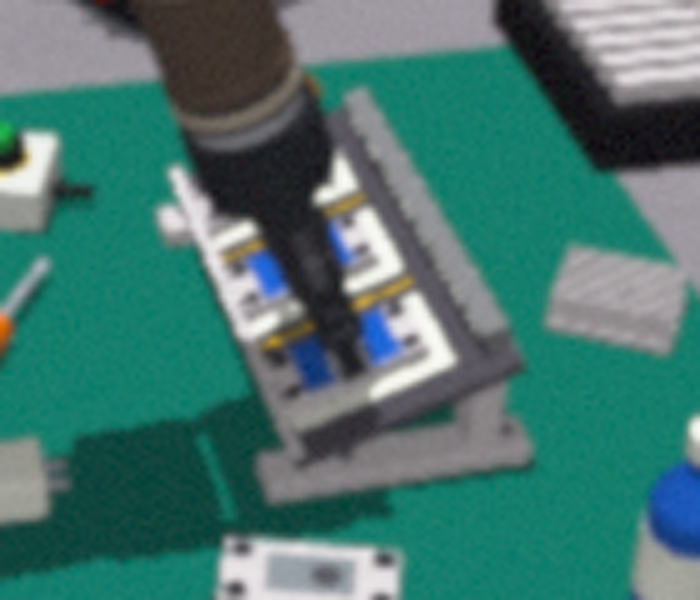

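Request:
apply_moves([
  [0,0,0.06,0,0,0],
  [0,0,0.06,0,0,0],
  [0,0,0,0,0,0],
  [0,0,0,0,0,0],
  [0,0,0,0,0,0],
  [0,0,0,0,0,0],
  [0,0,0,0,0,0],
  [0,0,0,0,0,0],
], gripper=0.45, grip_force=60)

```text
t: 7.5
ee_pos: [0.5898, 0.0579, 0.0303]
tool_rot: [2.798, -0.0, 1.6]
force: [-0.9, 1.1, -0.0]
gripper_width: 0.0385
```

Run:
```python
from h import *
q,r,o=pose();print(indeck(q),o['force'],o['gripper_width'])
b,p=snap('side','f_s'); snap('wrist','f_w')
cv2.imwrite('pics/f_sz.png',cv2.resize(b[120:240,200:340],None,fx=5,fy=5,interpolation=cv2.INTER_CUBIC))
```

```text
[ 0.04488621 -0.09622205 -0.02029039] [-0.92782645  1.05004035 -0.03728947] 0.0384711002513795
```

View pics/f_sz.png

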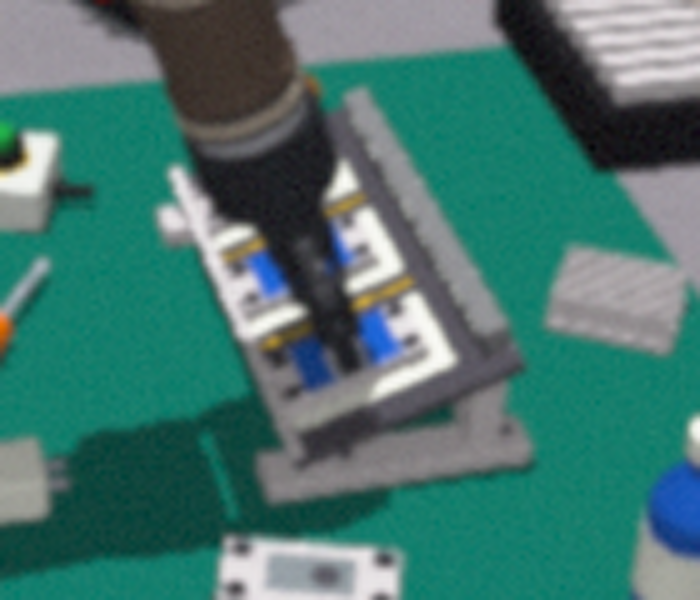

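View pics/f_w.png

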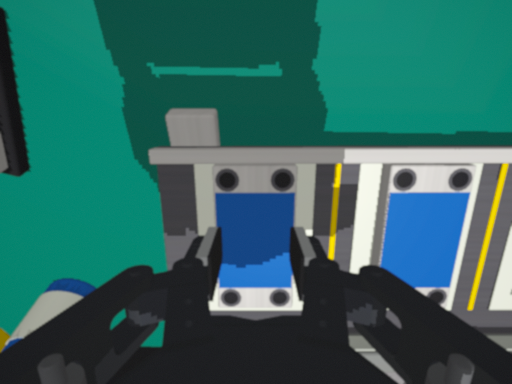

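Run:
```python
from h import *
p=arm.camera_params("side")
b=cv2.imread('pics/a_side.png')
for a,r in blues(b,40): print(a,np.round(r[0],1))
for y in (-.0955,0,.0965): print(proj(p,deck(.045,y,.012)))
b=cv2.imread('pics/a_top.png')
for a,r in blues(b,40): print('top',a,np.round(r[0],1))
for y in (-.0955,0,.0965): print(proj(arm.camera_params("top"),deck(.045,y,.012)))
# wrist fingertips now
p=arm.camera_params("wrist"); q,r,o=pose(); M=r.as_matrix()
for k in (0,10,20,30,35,40,45): print(k,[proj(p,q-M[:,2]*k/1e3+M[:,0]*s*.01925-M[:,1]*yy).round(0).tolist() for s in(-1,1) for yy in (.011,-.011)])
```

```text
258.5 [339.5 221.5]
148.5 [268.4 189.5]
111.0 [259.4 171.4]
96.5 [251.4 155.2]
[[267.93800134 189.34661178]]
[[259.22373842 171.28024753]]
[[251.41600037 155.0932859 ]]
top 167.0 [226.5 164. ]
top 171.0 [197. 164.]
top 156.0 [255.5 163. ]
top 1251.5 [483.  169.5]
top 102.5 [311.5 122.3]
[[255.83206532 163.40580641]]
[[226.60656547 163.72128311]]
[[197.10450719 164.03974515]]
0 [[[226.0, 206.0]], [[227.0, 236.0]], [[283.0, 206.0]], [[282.0, 236.0]]]
10 [[[225.0, 211.0]], [[226.0, 242.0]], [[284.0, 211.0]], [[284.0, 242.0]]]
20 [[[223.0, 217.0]], [[224.0, 249.0]], [[286.0, 216.0]], [[285.0, 249.0]]]
30 [[[221.0, 223.0]], [[222.0, 257.0]], [[288.0, 223.0]], [[287.0, 257.0]]]
35 [[[220.0, 226.0]], [[221.0, 262.0]], [[289.0, 226.0]], [[288.0, 261.0]]]
40 [[[219.0, 230.0]], [[220.0, 266.0]], [[290.0, 230.0]], [[289.0, 266.0]]]
45 [[[217.0, 234.0]], [[219.0, 271.0]], [[291.0, 234.0]], [[290.0, 271.0]]]
```

Request:
apply_moves([
  [0,0,0,0,0,0],
  [0,0,0,0,0,0],
  [0,0,0,0,0,0],
  [0,0,0.1,0,0,0],
  [0,0,0.1,0,0,0],
  [0,0,0.06,0,0,0],
  [0,0,0.04,0,0,0],
  [0,0,0,0,0,0],
], gripper=0.8)

```text
t: 8.6
ee_pos: [0.5947, 0.058, 0.0158]
tool_rot: [2.798, -0.0, 1.6]
force: [0.8, 1.1, -0.6]
gripper_width: 0.0685
```

Request:
apply_moves([
  [0,0,0,0,0,0],
  [0,0,0,0,0,0],
  [0,0,0,0,0,0],
  [0,0,0,0,0,0],
  [0,0,0,0,0,0],
  [0,0,0,0,0,0],
  [0,0,0,0,0,0],
  [0,0,0,0,0,0],
], gripper=0, grip_force=60)

```text
t: 9.6
ee_pos: [0.5948, 0.0582, 0.0169]
tool_rot: [2.798, -0.0, 1.6]
force: [-3.8, 0.4, 5.3]
gripper_width: 0.0446
```

Run:
```python
from h import *
q,r,o=pose();print(indeck(q),o['force'],o['gripper_width'])
b,p=snap('side','g_s'); snap('wrist','g_w')
cv2.imwrite('pics/g_sz.png',cv2.resize(b[120:240,200:340],None,fx=5,fy=5,interpolation=cv2.INTER_CUBIC))
```

```text
[ 0.0450168  -0.09608596 -0.0345863 ] [-3.8074878   0.37941884  5.30331868] 0.04461118915894766
```

View pics/g_sz.png

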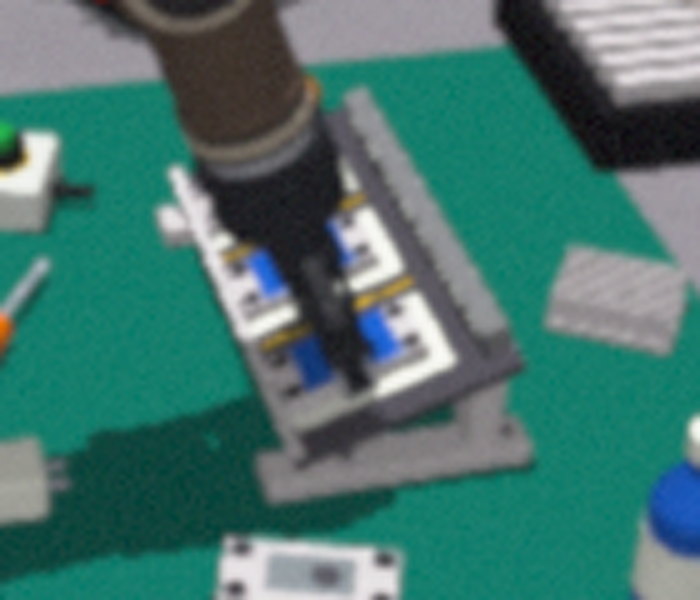

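View pics/g_w.png

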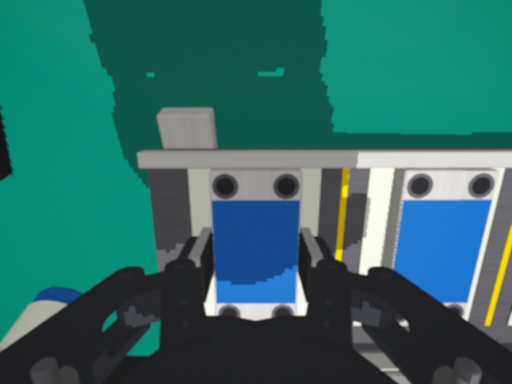

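```bash
cat >> h.py <<'E'
def tray():
    b,p=snap("top","tray_last")
    m=(b.max(2)<75).astype(np.uint8)*255; m[:, :325]=0; m[:,415:]=0; m[:130]=0; m[265:]=0
    m=cv2.morphologyEx(m,cv2.MORPH_OPEN,np.ones((17,17)))
    cs,_=cv2.findContours(m,cv2.RETR_EXTERNAL,cv2.CHAIN_APPROX_NONE)
    if not cs: print("none");return
    c=max(cs,key=cv2.contourArea); r=cv2.minAreaRect(c)
    w=ray(p,cv2.boxPoints(r),.018)[:,:2]
    e=[w[1]-w[0],w[2]-w[1]]; l=e[0] if np.linalg.norm(e[0])>np.linalg.norm(e[1]) else e[1]
    l=l*np.sign(l[0]); a=np.arctan2(l[1],l[0]); print("tray c",w.mean(0).round(4),"yaw",round(a,3),"sz",[round(np.linalg.norm(x),4) for x in e],"area",cv2.contourArea(c))
    return w.mean(0),a
E
python3 - <<'E'
from h import *
c,a=tray()
b=cv2.imread('pics/a_top.png')
goto(deck(.045,-.096,.04),DRPY)
goto((.5,-.05,.10),(np.pi,0,np.pi/2))
E
```

```text
tray c [ 0.4747 -0.3111] yaw 0.178 sz [np.float64(0.1365), np.float64(0.2745)] area 3031.5
t 9.75 tcp [0.5948 0.0582 0.0169] rpy [ 2.798 -0.     1.6  ] w 0.0448 F [-2.5 -1.1  5.4]
 shift: cur frame [ 0.   -0.01 -1.49] target frame [ 0.    0.   -1.49] rot [-0.03 -0.    0.01]
t 9.75 tcp [0.5948 0.0582 0.0169] rpy [ 2.798 -0.     1.6  ] w 0.0448 F [-2.5 -1.1  5.4]
 shift: cur frame [-2.11 -1.28 -2.23] target frame [-2.16 -1.9  -1.66] rot [ 1.97 -0.03  0.17]
```

```bash
cat >> h.py <<'E'
def arc(pos,rpy,start=None):
    "constant per-row shift while turning at constant rate: total shift in mid frame / sinc"
    p,r,o=pose()
    if start is not None: p,r=np.array(start[0]),R.from_euler("xyz",start[1])
    q=R.from_euler("xyz",rpy); rv=(r.inv()*q).as_rotvec(); h=np.linalg.norm(rv)/2
    mid=r*R.from_rotvec(rv/2); d=mid.inv().apply(np.array(pos)-p)/.05
    u=rv/(2*h); par=u*(d@u); tot=par+(d-par)*h/np.sin(h)
    print("arc total shift",tot.round(2),"rot total",np.degrees(rv/10).round(2))
E
python3 - <<'E'
from h import *
goto((.602,.04,.1),(np.pi,0,1.6))
arc((.552,-.299,.06),(np.pi,0,.175),((.56,.0582,.10),(np.pi,0,1.6)))
E
```

```text
t 9.75 tcp [0.5948 0.0582 0.0169] rpy [ 2.798 -0.     1.6  ] w 0.0448 F [-2.5 -1.1  5.4]
 shift: cur frame [-0.37  0.69 -1.52] target frame [-0.37  0.13 -1.66] rot [ 1.97 -0.   -0.  ]
arc total shift [-6.15  4.78  0.8 ] rot total [-0.   -0.    8.16]
```

Request:
apply_moves([
  [0,0,-0.3,0,0,0],
  [0,0,-0.6,0,0,0],
  [0,0,-0.6,1,0,0],
  [0,0,0,0.97,0,0],
  [-0.77,0.6,0,0,0,1],
  [-0.77,0.6,0,0,0,1],
  [-0.77,0.6,0,0,0,1],
  [-0.77,0.6,0,0,0,1],
])

```text
t: 10.75
ee_pos: [0.6507, -0.118, 0.0858]
tool_rot: [3.132, -0.008, 0.897]
force: [0.5, 0.6, -1.4]
gripper_width: 0.0444
```

Run:
```python
from h import *
goto((.552,-.299,.05),(np.pi,0,.175))
arc((.552,-.299,.05),(np.pi,0,.175))
```

```text
t 10.75 tcp [ 0.6507 -0.118   0.0858] rpy [ 3.132 -0.008  0.897] w 0.0444 F [ 0.5  0.6 -1.4]
 shift: cur frame [-4.07  0.71  0.69] target frame [-2.57  3.22  0.72] rot [ 0.03 -0.06  4.13]
arc total shift [-3.63  2.15  0.71] rot total [ 0.03 -0.06  4.13]
```

Run:
```python
from h import *
b,p=snap('side','h_s'); snap('wrist','h_w')
cv2.imwrite('pics/h_sz.png',cv2.resize(b[120:300,200:420],None,fx=3.4,fy=3.2,interpolation=cv2.INTER_CUBIC))
```

```text
(no output)
```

View pics/h_sz.png

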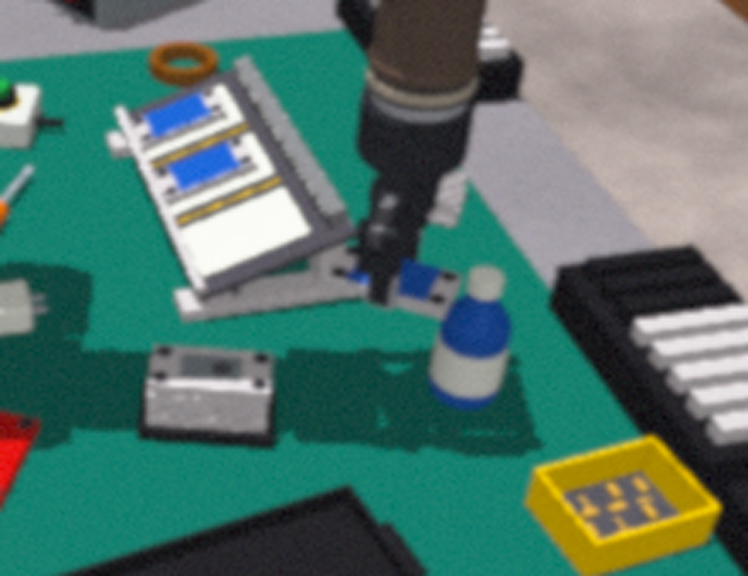

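View pics/h_w.png

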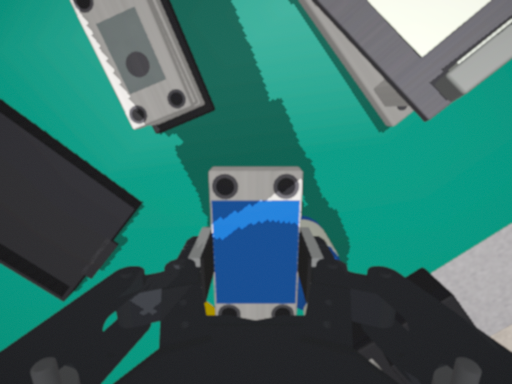

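Request:
apply_moves([
  [0,-0.5,-0.4,0,0,0],
  [0,-1,-0.6,0,0,0],
  [-0.3,-0.8,-0.3,0,0,0],
  [-0.6,-0.3,0,0,0,1],
  [-0.8,0,0,0,0,1],
  [-0.8,0,0,0,0,1],
  [-0.8,0,0,0,0,1],
  [0,0,0,0,0,0],
])

```text
t: 11.85
ee_pos: [0.4152, -0.1333, 0.1471]
tool_rot: [3.141, -0.009, 0.203]
force: [0.4, 0.8, -2.3]
gripper_width: 0.0443
```

Run:
```python
from h import *
goto((.552,-.299,.02),(np.pi,0,.175))
```

```text
t 11.85 tcp [ 0.4152 -0.1333  0.1471] rpy [ 3.141 -0.009  0.203] w 0.0443 F [ 0.4  0.8 -2.3]
 shift: cur frame [1.99 3.8  2.56] target frame [2.12 3.74 2.54] rot [ 0.   -0.05  0.16]
```

Run:
```python
from h import *
goto((.394,-.327,.02),(np.pi,0,.175))
```

```text
t 11.85 tcp [ 0.4152 -0.1333  0.1471] rpy [ 3.141 -0.009  0.203] w 0.0443 F [ 0.4  0.8 -2.3]
 shift: cur frame [-1.22  3.71  2.53] target frame [-1.09  3.74  2.54] rot [ 0.   -0.05  0.16]
```

Request:
apply_moves([
  [-0.25,0.85,0,0,-0.05,0.16],
  [-0.28,0.97,0.2,0,0,0],
  [-0.28,0.96,0.6,0,0,0],
  [-0.28,0.96,0.6,0,0,0],
  [0,0,0.6,0,0,0],
  [0,0,0.5,0,0,0],
  [0,0,0,0,0,0],
  [0,0,0,0,0,0],
])

```text
t: 12.85
ee_pos: [0.4003, -0.328, 0.0235]
tool_rot: [3.139, -0.004, 0.177]
force: [0.3, -0.3, -0.3]
gripper_width: 0.0443
```

Run:
```python
from h import *
goto((.394,-.327,-.030),(np.pi,0,.175))
b,p=snap('side','i_s');snap('wrist','i_w')
cv2.imwrite('pics/i_sz.png',cv2.resize(b[220:384,140:400],None,fx=3,fy=3,interpolation=cv2.INTER_CUBIC))
```

```text
t 12.85 tcp [ 0.4003 -0.328   0.0235] rpy [ 3.139 -0.004  0.177] w 0.0443 F [ 0.3 -0.3 -0.3]
 shift: cur frame [-0.13 -0.05  1.07] target frame [-0.12 -0.04  1.07] rot [ 0.02 -0.02  0.01]
```

View pics/i_w.png

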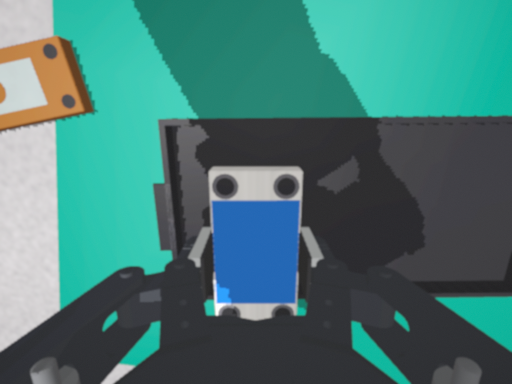

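View pics/i_sz.png

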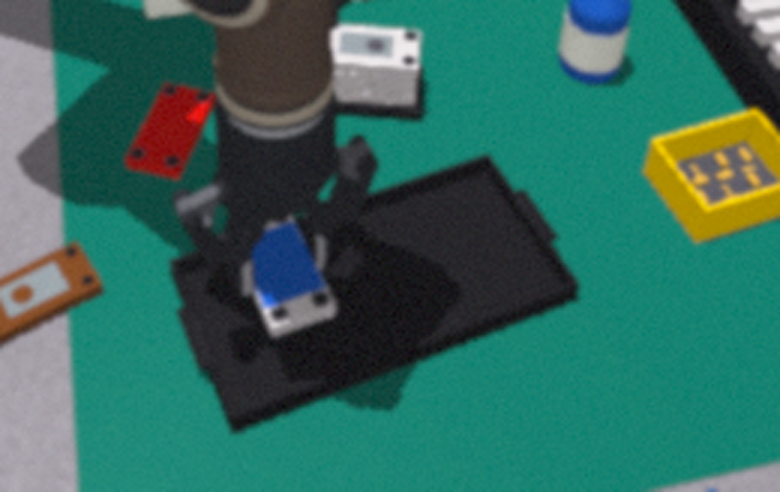

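Request:
apply_moves([
  [-0.06,0,0.4,0,0,0],
  [0,0,0.35,0,0,0],
  [0,0,0.2,0,0,0],
  [0,0,0.1,0,0,0],
  [0,0,0,0,0,0],
  [0,0,0,0,0,0],
  [0,0,0,0,0,0],
  [0,0,0,0,0,0],
])

```text
t: 13.95
ee_pos: [0.3963, -0.3284, -0.0299]
tool_rot: [3.14, -0.003, 0.176]
force: [-0.1, -0.0, -1.0]
gripper_width: 0.044
```

Request:
apply_moves([
  [0,0,0,0,0,0],
  [0,0,0,0,0,0],
  [0,0,0,0,0,0],
  [0,0,0,0,0,0],
  [0,0,-0.3,0,0,0],
  [0,0,-0.5,0,0,0],
  [0,0,-0.7,0,0,0],
  [0,0,-0.7,0,0,0],
], gripper=0.7)

```text
t: 14.95
ee_pos: [0.396, -0.3283, 0.082]
tool_rot: [3.139, -0.003, 0.176]
force: [0.5, 0.3, -0.2]
gripper_width: 0.0595
```

Run:
```python
from h import *
goto((.394,-.327,-.030),(np.pi,0,.175))
b,p=snap('wrist','j_w')
for a,r in blues(b): print(a,np.round(r[0],1),np.round(r[1],1),round(r[2],1), ray(p,r[0],.016).round(4))
```

```text
t 14.95 tcp [ 0.396  -0.3283  0.082 ] rpy [ 3.139e+00 -3.000e-03  1.760e-01] w 0.0595 F [ 0.5  0.3 -0.2]
 shift: cur frame [-0.04 -0.04  2.24] target frame [-0.04 -0.03  2.24] rot [ 0.01 -0.02  0.  ]
2618.0 [255.  193.5] [59. 46.] 90.0 [[ 0.3946 -0.3279  0.016 ]]
```

View pics/j_w.png

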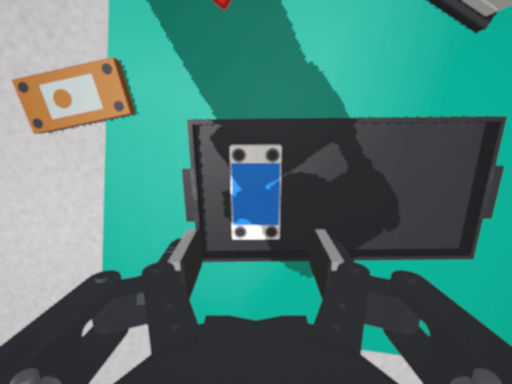

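Run:
```python
from h import *
goto((.514,-.116,.14),(np.pi,0,1.21)); arc((.514,-.116,.14),(np.pi,0,1.21))
```

```text
t 15.0 tcp [ 0.399  -0.3311  0.0869] rpy [ 3.132 -0.008  0.176] w 0.0599 F [ 1.4 -0.9  2.4]
 shift: cur frame [ 3.03 -3.82 -1.07] target frame [ 4.84  0.63 -1.06] rot [ 0.07 -0.01 -5.93]
arc total shift [ 4.73 -1.92 -1.06] rot total [ 0.07 -0.01 -5.93]
```

Request:
apply_moves([
  [0.78,-0.32,-0.18,0.06,0,-0.99],
  [0.78,-0.32,-0.18,0,0,-0.99],
  [0.78,-0.32,-0.18,0,0,-0.99],
  [0.78,-0.32,-0.18,0,0,-0.99],
  [0.78,-0.32,-0.18,0,0,-0.99],
  [0.78,-0.32,-0.18,0,0,-0.99],
  [0,0,0,0,0,0],
  [0,0,0,0,0,0],
], gripper=1)

```text
t: 16.0
ee_pos: [0.5273, -0.1257, 0.1363]
tool_rot: [-3.14, -0.008, 1.212]
force: [0.1, -0.4, 0.3]
gripper_width: 0.0853
```

Run:
```python
from h import *
goto((.514,-.116,.14),(np.pi,0,1.21))
b,p=snap('wrist','k_w'); np.savez('k.npz',E=p['extrinsics'],K=p['K'])
b,p=snap('side','k_s');cv2.imwrite('pics/k_sz.png',cv2.resize(b[120:300,200:420],None,fx=3.4,fy=3.2,interpolation=cv2.INTER_CUBIC))
```

```text
t 16.0 tcp [ 0.5273 -0.1257  0.1363] rpy [-3.14  -0.008  1.212] w 0.0853 F [ 0.1 -0.4  0.3]
 shift: cur frame [ 0.09 -0.32 -0.07] target frame [ 0.09 -0.32 -0.07] rot [-0.01 -0.04  0.01]
```

View pics/k_w.png

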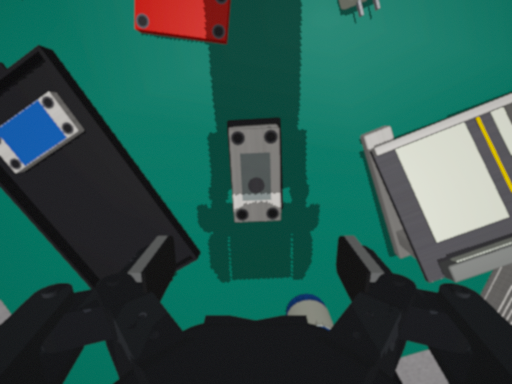

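View pics/k_sz.png

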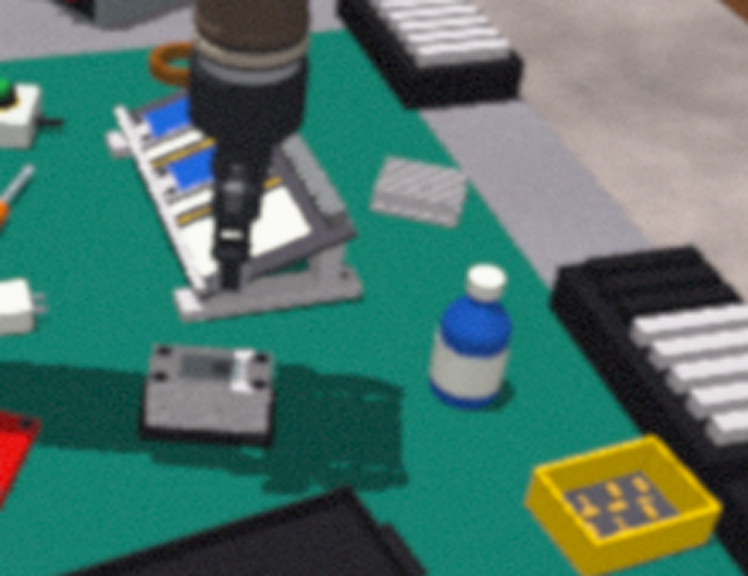

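Run:
```python
from h import *
b=cv2.imread('pics/k_w.png');cv2.imwrite('pics/k_wz.png',cv2.resize(b[105:235,200:310],None,fx=5,fy=4.6,interpolation=cv2.INTER_CUBIC))
```

```text
(no output)
```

View pics/k_wz.png

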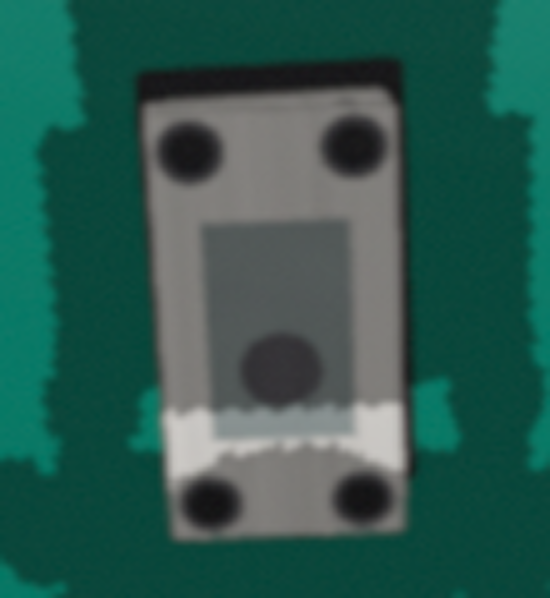

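```bash
cat >> h.py <<'E'
def fourholes(p,q,z):
    "q: TL,TR,BL,BR pixels of plate holes -> centre, yaw of length axis, widths"
    w=ray(p,q,z); c=w.mean(0); l=(w[0]+w[1]-w[2]-w[3])/2; s=(w[1]+w[3]-w[0]-w[2])/2
    print("centre",c.round(4),"len-axis",np.round(np.arctan2(l[1],l[0]),3),"lateral ang",round(np.arctan2(s[1],s[0]),3),"hole spacing",np.linalg.norm(l).round(4),np.linalg.norm(s).round(4))
    return c
E
python3 - <<'E'
from h import *
f=np.load('k.npz');p=dict(K=f['K'],extrinsics=f['E'])
q=np.array([(189,153),(354,146),(211,503),(362,498)])/[5,4.6]+[200,105]
c=fourholes(p,q,.060)
q=np.array([(143,103),(400,95),(174,540),(405,530)])/[5,4.6]+[200,105]
fourholes(p,q,.060)
E
```

```text
centre [ 0.5141 -0.1195  0.06  ] len-axis 2.821 lateral ang 1.251 hole spacing 0.0737 0.0299
centre [ 0.5133 -0.1189  0.06  ] len-axis 2.82 lateral ang 1.251 hole spacing 0.0913 0.046
```

Run:
```python
from h import *
goto((.5137,-.1192,.0155),(np.pi,0,1.251))
```

```text
t 16.1 tcp [ 0.527  -0.1263  0.1358] rpy [-3.139 -0.008  1.211] w 0.0858 F [-0.5 -0.2 -0.1]
 shift: cur frame [ 0.02 -0.29  2.41] target frame [ 0.05 -0.3   2.41] rot [-0.02 -0.05 -0.23]
```

Request:
apply_moves([
  [0.05,-0.3,0,-0.02,-0.05,-0.23],
  [0,0,0.8,0,0,0],
  [0,0,0.8,0,0,0],
  [0,0,0.4,0,0,0],
  [0,0,0.2,0,0,0],
  [0,0,0,0,0,0],
  [0,0,0,0,0,0],
  [0,0,0,0,0,0],
])

```text
t: 17.1
ee_pos: [0.5152, -0.1182, 0.027]
tool_rot: [3.138, 0.0, 1.253]
force: [0.9, -0.4, -0.1]
gripper_width: 0.0854
```

Run:
```python
from h import *
goto((.5137,-.1192,.0155),(np.pi,0,1.251))
b,p=snap('wrist','l_w')
```

```text
t 17.1 tcp [ 0.5152 -0.1182  0.027 ] rpy [3.138 0.    1.253] w 0.0854 F [ 0.9 -0.4 -0.1]
 shift: cur frame [-0.03 -0.02  0.23] target frame [-0.03 -0.02  0.23] rot [0.02 0.   0.01]
```

View pics/l_w.png

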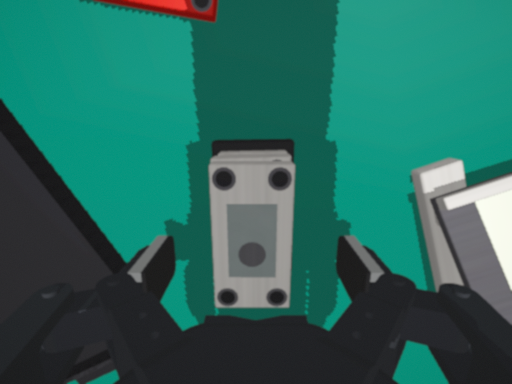

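Request:
apply_moves([
  [-0.03,-0.02,0.15,0.02,0,0],
  [0,0,0.08,0,0,0],
  [0,0,0,0,0,0],
  [0,0,0,0,0,0],
  [0,0,0,0,0,0],
  [0,0,0,0,0,0],
  [0,0,0,0,0,0],
  [0,0,0,0,0,0],
], gripper=0, grip_force=60)

```text
t: 18.15
ee_pos: [0.5128, -0.1189, 0.0143]
tool_rot: [-3.139, 0.0, 1.253]
force: [0.8, -0.5, -0.8]
gripper_width: 0.0444
```

Run:
```python
from h import *
goto((.5137,-.1192,.0155),(np.pi,0,1.251))
b,p=snap('side','m_s');cv2.imwrite('pics/m_sz.png',cv2.resize(b[180:280,200:320],None,fx=6,fy=6,interpolation=cv2.INTER_CUBIC))
```

```text
t 18.15 tcp [ 0.5128 -0.1189  0.0143] rpy [-3.139  0.     1.253] w 0.0444 F [ 0.8 -0.5 -0.8]
 shift: cur frame [ 0.    0.02 -0.02] target frame [ 0.    0.02 -0.02] rot [-0.02  0.    0.01]
```

View pics/m_sz.png

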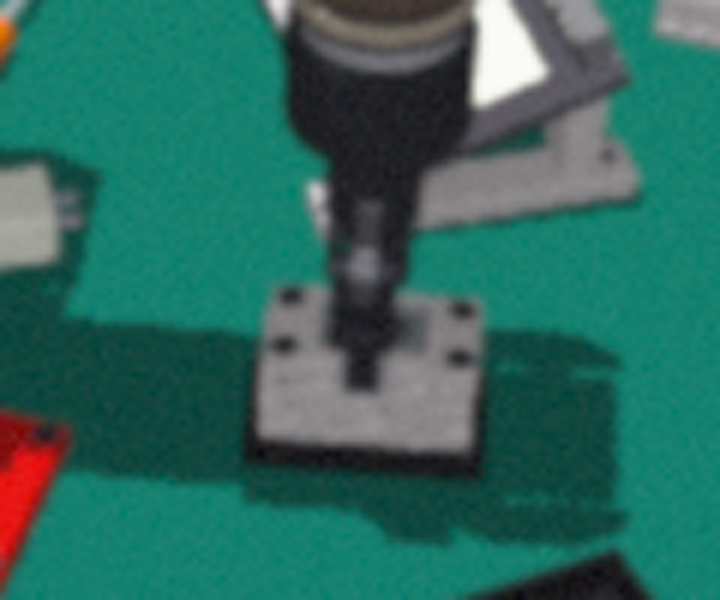

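Request:
apply_moves([
  [-0.08,0,0,0,0,0],
  [-0.15,0,0,0,0,0],
  [-0.2,0,0,0,0,0],
  [-0.25,0,0,0,0,0],
  [-0.25,0,0,0,0,0],
  [-0.25,0,0,0,0,0],
  [-0.2,0,0,0,0,0],
  [0,0,0,0,0,0],
])

```text
t: 19.2
ee_pos: [0.491, -0.1853, 0.0144]
tool_rot: [-3.139, 0.0, 1.251]
force: [-0.5, -0.8, -1.9]
gripper_width: 0.044
```

Run:
```python
from h import *
goto((.5137,-.1192,.0155),(np.pi,0,1.251))
b,p=snap('side','n_s');cv2.imwrite('pics/n_sz.png',cv2.resize(b[180:300,200:340],None,fx=5,fy=5,interpolation=cv2.INTER_CUBIC))
```

```text
t 19.2 tcp [ 0.491  -0.1853  0.0144] rpy [-3.139  0.     1.251] w 0.044 F [-0.5 -0.8 -1.9]
 shift: cur frame [ 1.4   0.02 -0.02] target frame [ 1.4   0.02 -0.02] rot [-0.01  0.    0.  ]
```

View pics/n_sz.png

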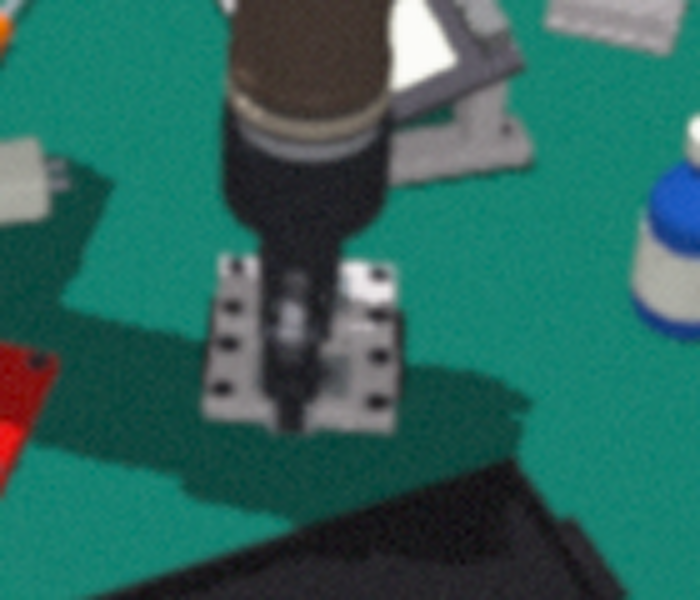

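Run:
```python
from h import *
print(deck(.045,-.0958,.03))
goto((.491,-.1853,.115),(np.pi,0,DRPY[2]))
q=R.from_euler("xyz",(np.pi,0,DRPY[2])); d=deck(.045,-.0958,.025)-[.491,-.1853,.115]; print("then",(q.inv().apply(d)/.05).round(2))
arc(deck(.045,-.0958,.025),DRPY,((.491,-.1853,.115),(np.pi,0,DRPY[2])))
```

```text
[0.57269506 0.05783415 0.07758169]
t 19.25 tcp [ 0.4911 -0.1848  0.0144] rpy [-3.139 -0.     1.252] w 0.0442 F [ 0.2  0.3 -2.1]
 shift: cur frame [-0.01 -0.   -2.01] target frame [-0.01 -0.   -2.01] rot [-0.02 -0.   -1.99]
then [4.82 1.8  0.84]
arc total shift [4.82 1.64 1.15] rot total [-2. -0.  0.]
```

Request:
apply_moves([
  [0,0,-0.3,0,0,-0.5],
  [0,0,-0.6,0,0,-0.5],
  [0,0,-0.6,0,0,-0.5],
  [0,0,-0.5,0,0,-0.5],
  [0.8,0.3,0,0,0,0],
  [0.8,0.3,0,0,0,0],
  [0.8,0.3,0,0,0,0],
  [0.8,0.3,0,0,0,0],
])

```text
t: 20.25
ee_pos: [0.5467, -0.0209, 0.1143]
tool_rot: [-3.139, -0.001, 1.602]
force: [1.3, -0.4, -0.9]
gripper_width: 0.0439
```

Run:
```python
from h import *
goto(deck(.0455,-.0958,.0),DRPY)
```

```text
t 20.25 tcp [ 0.5467 -0.0209  0.1143] rpy [-3.139e+00 -1.000e-03  1.602e+00] w 0.0439 F [ 1.3 -0.4 -0.9]
 shift: cur frame [1.56 0.79 1.29] target frame [1.56 0.29 1.48] rot [-2.01 -0.01  0.02]
```

Request:
apply_moves([
  [0.6,0,0,-1,0,0],
  [0.6,0.1,0,-1,0,0],
  [0.36,0.2,0,0,0,0],
  [0,0,0.4,0,0,0],
  [0,0,0.5,0,0,0],
  [0,0,0.5,0,0,0],
  [0,0,0,0,0,0],
  [0,0,0,0,0,0],
])

```text
t: 21.25
ee_pos: [0.5821, 0.0567, 0.0532]
tool_rot: [2.795, -0.001, 1.602]
force: [0.8, 0.2, -1.3]
gripper_width: 0.044
```

Run:
```python
from h import *
goto(deck(.0455,-.0958,-.033),DRPY)
b,p=snap('wrist','o_w')
```

```text
t 21.25 tcp [0.5821 0.0567 0.0532] rpy [ 2.795e+00 -1.000e-03  1.602e+00] w 0.044 F [ 0.8  0.2 -1.3]
 shift: cur frame [0.03 0.   0.74] target frame [0.03 0.   0.74] rot [-0.01 -0.01  0.02]
```

View pics/o_w.png

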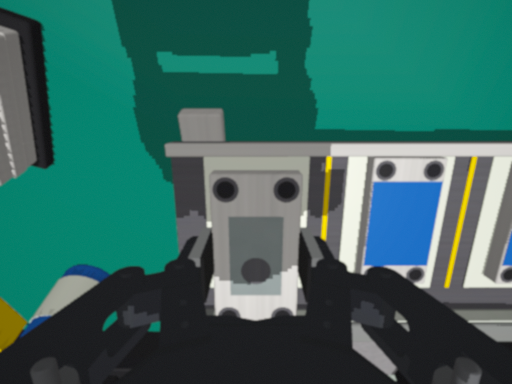

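Request:
apply_moves([
  [0.03,0,0.35,0,0,0.02],
  [0,0,0.22,0,0,0],
  [0,0,0.1,0,0,0],
  [0,0,0.05,0,0,0],
  [0,0,0,0,0,0],
  [0,0,0,0,0,0],
  [0,0,0,0,0,0],
  [0,0,0,0,0,0],
])

```text
t: 22.3
ee_pos: [0.5945, 0.0583, 0.0191]
tool_rot: [2.795, -0.002, 1.598]
force: [0.2, 0.2, -1.4]
gripper_width: 0.0444
```

Run:
```python
from h import *
q,r,o=pose(); print(indeck(q).round(4),o['force'].round(1))
```

```text
[ 0.0455 -0.0959 -0.0324] [ 0.2  0.2 -1.4]
```

Request:
apply_moves([
  [0,0,0.02,0,0,0],
  [0,0,0,0,0,0],
  [0,0,0,0,0,0],
  [0,0,0,0,0,0],
  [0,0,-0.3,0,0,0],
  [0,0,-0.6,0,0,0],
  [0,0,-0.7,0,0,0],
  [0,0,-0.4,0,0,0],
], gripper=0.75)

```text
t: 23.3
ee_pos: [0.5612, 0.0573, 0.1149]
tool_rot: [2.792, -0.002, 1.598]
force: [0.3, -0.3, -0.2]
gripper_width: 0.0643
```

```bash
cat >> h.py <<'E'
def ondeck(p,q,h=.012):
    w=rayplane(p,q,deck(0,0,h),DZ); d=np.array([indeck(x) for x in w]); c=d.mean(0); l=(d[0]+d[1]-d[2]-d[3])/2
    print("deck centre x,y (mm)",(c[:2]*1e3).round(1),"ang",round(np.arctan2(-l[1],-l[0]),3),"len",np.linalg.norm(l).round(4)); return c
E
python3 - <<'E'
from h import *
q,r,o=pose(); print(indeck(q).round(4),o['force'].round(1),o['tool_rot'])
b,p=snap('wrist','p_w'); np.savez('k.npz',E=p['extrinsics'],K=p['K'])
b2=cv2.resize(b[100:300,150:512],None,fx=2.2,fy=2.2,interpolation=cv2.INTER_CUBIC);cv2.imwrite('pics/p_wz.png',b2)
for a,r in blues(b): print(a,np.round(r[0],1),[indeck(x).round(4) for x in rayplane(p,r[0],deck(0,0,.012),DZ)])
E
```

```text
[ 0.0469 -0.096   0.069 ] [ 0.3 -0.3 -0.2] [ 2.79187454e+00 -1.89780828e-03  1.59839477e+00]
204.0 [120.1 245.3] [array([ 0.0936, -0.2225,  0.012 ])]
2815.5 [470.7 193.5] [array([0.0439, 0.0963, 0.012 ])]
2817.0 [362.9 193.9] [array([0.0439, 0.0003, 0.012 ])]
```

View pics/p_wz.png

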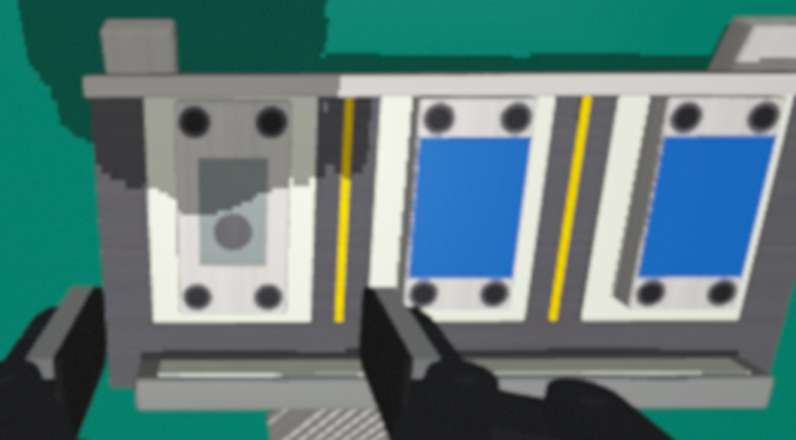

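Run:
```python
from h import *
f=np.load('k.npz');p=dict(K=f['K'],extrinsics=f['E'])
g=lambda l: np.array(l)/2.2+[150,100]
ondeck(p,g([(194,122),(271,122),(197,297),(268,297)]))
ondeck(p,g([(439,118),(516,117),(424,293),(495,293)]))
ondeck(p,g([(686,117),(763,116),(650,293),(722,293)]))
goto(deck(.045,.0003,.03),DRPY)
goto(deck(.0445,.0003,-.033),DRPY)
```

```text
deck centre x,y (mm) [ 46.5 -95.1] ang -0.002 len 0.0739
deck centre x,y (mm) [44.9  0.3] ang 0.007 len 0.0739
deck centre x,y (mm) [45.  96.1] ang 0.003 len 0.0744
t 23.35 tcp [0.5622 0.0574 0.117 ] rpy [ 2.789e+00 -2.000e-03  1.599e+00] w 0.0639 F [1.4 1.1 2.4]
 shift: cur frame [ 1.92 -0.08  0.82] target frame [ 1.93 -0.07  0.81] rot [ 0.02 -0.01 -0.  ]
t 23.35 tcp [0.5622 0.0574 0.117 ] rpy [ 2.789e+00 -2.000e-03  1.599e+00] w 0.0639 F [1.4 1.1 2.4]
 shift: cur frame [ 1.92 -0.09  2.08] target frame [ 1.93 -0.08  2.07] rot [ 0.02 -0.01 -0.  ]
```

Request:
apply_moves([
  [0.96,-0.04,0,0,0,0],
  [0.96,-0.04,0,0,0,0],
  [0,0,0.4,0,0,0],
  [0,0,0.6,0,0,0],
  [0,0,0.5,0,0,0],
  [0,0,0.35,0,0,0],
  [0,0,0.15,0,0,0],
  [0,0,0.05,0,0,0],
], gripper=0.85)

```text
t: 24.35
ee_pos: [0.589, 0.1542, 0.0143]
tool_rot: [2.796, -0.002, 1.598]
force: [-0.1, 0.3, -0.4]
gripper_width: 0.0728
```

Run:
```python
from h import *
goto(deck(.0445,.0003,-.033),DRPY)
```

```text
t 24.35 tcp [0.589  0.1542 0.0143] rpy [ 2.796e+00 -2.000e-03  1.598e+00] w 0.0728 F [-0.1  0.3 -0.4]
 shift: cur frame [ 0.01  0.07 -0.06] target frame [ 0.01  0.07 -0.06] rot [-0.02 -0.01 -0.01]
```

Request:
apply_moves([
  [0,0.07,-0.04,0,0,0],
  [0,0,0,0,0,0],
  [0,0,0,0,0,0],
  [0,0,0,0,0,0],
  [0,0,0,0,0,0],
  [0,0,0,0,0,0],
  [0,0,0,0,0,0],
  [0,0,0,0,0,0],
], gripper=0, grip_force=60)

```text
t: 25.35
ee_pos: [0.593, 0.1546, 0.0195]
tool_rot: [2.792, -0.002, 1.598]
force: [-2.6, -0.2, 5.6]
gripper_width: 0.0443
```

Run:
```python
from h import *
c,a=tray()
for k in (.08,0,-.08): print(k, c+k*np.array([np.cos(a),np.sin(a)]))
q,r,o=pose(); print(indeck(q).round(4),o['force'].round(1),o['gripper_width'])
s=q+.08*DZ
print(s); arc((.53,-.10,.09),(np.pi,0,.9),(s,(np.pi,0,1.6)))
```

```text
tray c [ 0.515  -0.3035] yaw 0.171 sz [np.float64(0.1361), np.float64(0.1922)] area 2057.0
0.08 [ 0.59387433 -0.28983851]
0 [ 0.51504087 -0.30345047]
-0.08 [ 0.43620741 -0.31706243]
[ 0.0468  0.0004 -0.0325] [-2.2 -1.2  6.1] 0.0440768407841291
[0.56570925 0.15384832 0.09465064]
arc total shift [-5.15  0.94  0.09] rot total [-0.   -0.    4.01]
```

View pics/tray_last.png

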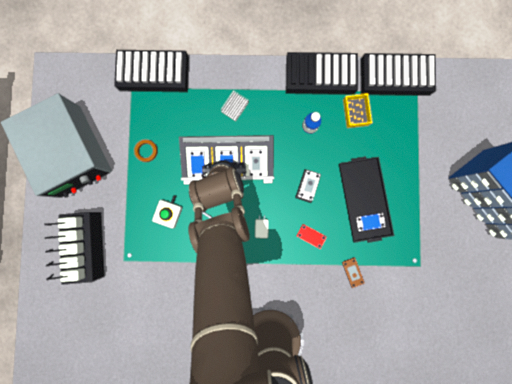

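Run:
```python
from h import *
q,r,o=pose(); s=q+.08*DZ
f=R.from_euler("xyz",(np.pi,0,1.6)); print("A",(f.inv().apply(np.array([.50,-.03,.105])-s)/.05).round(2))
arc((.473,-.312,.05),(np.pi,0,.175),((.5,-.03,.105),(np.pi,0,1.6)))
```

```text
A [-3.64 -1.42 -0.21]
arc total shift [-5.14  3.42  1.1 ] rot total [-0.   -0.    8.16]
```

Request:
apply_moves([
  [0,0,-0.4,0,0,0],
  [0,0,-0.6,0,0,0],
  [0,0,-0.6,1,0,0],
  [-0.2,0,-0.2,1,0,0],
  [-0.85,-0.35,0,0,0,0],
  [-0.9,-0.35,0,0,0,0],
  [-0.9,-0.35,0,0,0,0],
  [-0.85,-0.35,0,0,0,0],
])

```text
t: 26.4
ee_pos: [0.4978, -0.0351, 0.1011]
tool_rot: [3.137, -0.001, 1.598]
force: [-0.1, 0.0, -2.6]
gripper_width: 0.0442
```

Run:
```python
from h import *
goto((.473,-.312,.03),(np.pi,0,.175))
arc((.473,-.312,.03),(np.pi,0,.175))
```

```text
t 26.4 tcp [ 0.4978 -0.0351  0.1011] rpy [ 3.137e+00 -1.000e-03  1.598e+00] w 0.0442 F [-0.1  0.  -2.6]
 shift: cur frame [-5.52 -0.65  1.41] target frame [-1.45  5.37  1.42] rot [ 0.02 -0.02  8.15]
arc total shift [-5.02  3.39  1.42] rot total [ 0.02 -0.02  8.15]
```

Request:
apply_moves([
  [-0.63,0.42,0,0,0,1],
  [-0.63,0.42,0,0,0,1],
  [-0.63,0.42,0,0,0,1],
  [-0.63,0.42,0,0,0,1],
  [-0.63,0.42,0.2,0,0,1],
  [-0.63,0.42,0.4,0,0,1],
  [-0.63,0.42,0.4,0,0,1],
  [-0.63,0.42,0.3,0,0,1],
])

```text
t: 27.4
ee_pos: [0.4993, -0.314, 0.0349]
tool_rot: [-3.141, -0.004, 0.196]
force: [0.6, 0.2, -1.2]
gripper_width: 0.0442
```

Run:
```python
from h import *
goto((.473,-.312,-.027),(np.pi,0,.175))
b,p=snap('wrist','q_w')
for a,r in blues(b): print(a,np.round(r[0],1),np.round(r[1],1),round(r[2],1), ray(p,r[0],.016).round(4))
```

```text
t 27.4 tcp [ 0.4993 -0.314   0.0349] rpy [-3.141 -0.004  0.196] w 0.0442 F [ 0.6  0.2 -1.2]
 shift: cur frame [-0.51 -0.14  1.24] target frame [-0.51 -0.13  1.24] rot [-0.   -0.02  0.12]
261.0 [114.8 219.9] [60.4  9.3] 28.2 [[ 0.3945 -0.3414  0.016 ]]
7965.5 [255.  246.5] [99. 84.] 90.0 [[ 0.5037 -0.3427  0.016 ]]
```

View pics/q_w.png

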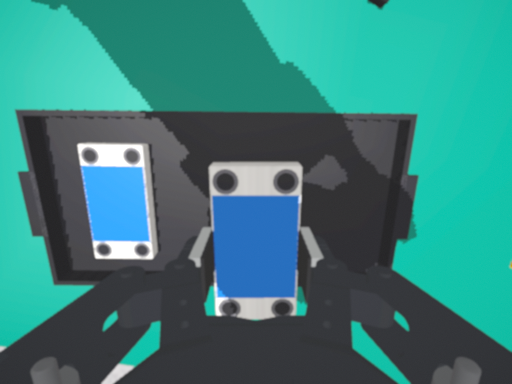

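Request:
apply_moves([
  [-0.3,-0.1,0.2,0,0,0.12],
  [-0.2,-0.03,0.4,0,0,0],
  [0,0,0.35,0,0,0],
  [0,0,0.17,0,0,0],
  [0,0,0.07,0,0,0],
  [0,0,0,0,0,0],
  [0,0,0,0,0,0],
  [0,0,0,0,0,0],
])

```text
t: 28.45
ee_pos: [0.4747, -0.3115, -0.0235]
tool_rot: [3.141, -0.005, 0.181]
force: [1.1, -0.4, -2.3]
gripper_width: 0.0441
```

Request:
apply_moves([
  [0,0,0,0,0,0],
  [0,0,0,0,0,0],
  [0,0,0,0,0,0],
  [0,0,0,0,0,0],
  [0,0,-0.3,0,0,0],
  [0,0,-0.5,0,0,0],
  [0,0,-0.8,0,0,0],
  [0,0,-0.8,0,0,0],
], gripper=0.7)

```text
t: 29.45
ee_pos: [0.4738, -0.3114, 0.098]
tool_rot: [-3.142, -0.004, 0.181]
force: [-0.6, -0.3, -0.2]
gripper_width: 0.0598
```

Run:
```python
from h import *
b,p=snap('wrist','r_w')
for a,r in blues(b): print(a,np.round(r[0],1),np.round(r[1],1),round(r[2],1), ray(p,r[0],.016).round(4))
arc((.512,-.128,.12),(np.pi,0,1.251))
```

```text
2253.5 [173.5 192.5] [55. 45.] 90.0 [[ 0.3943 -0.3285  0.016 ]]
2319.5 [255.5 188. ] [56. 43.] 90.0 [[ 0.4727 -0.3097  0.016 ]]
arc total shift [ 3.11 -2.47 -0.31] rot total [ 0.07 -0.03 -6.13]
```

View pics/r_w.png

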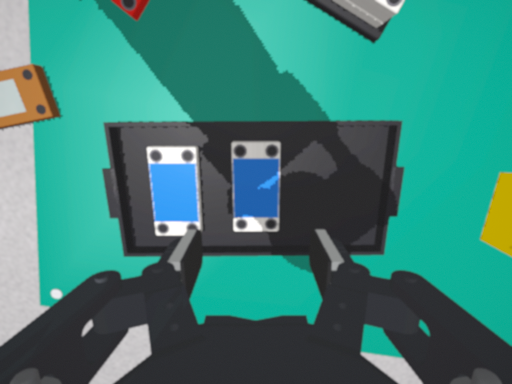

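Request:
apply_moves([
  [0.52,-0.41,-0.05,0.05,0,-1],
  [0.52,-0.41,-0.05,0,0,-1],
  [0.52,-0.41,-0.05,0,0,-1],
  [0.52,-0.41,-0.05,0,0,-1],
  [0.52,-0.41,-0.05,0,0,-1],
  [0.52,-0.41,-0.05,0,0,-1],
  [0,0,0,0,0,-0.1],
  [0,0,0,0,0,0],
], gripper=1)

```text
t: 30.5
ee_pos: [0.5279, -0.1298, 0.1133]
tool_rot: [-3.142, -0.009, 1.244]
force: [0.1, 0.4, -0.5]
gripper_width: 0.0853
```

Run:
```python
from h import *
b,p=snap('wrist','s_w'); np.savez('k.npz',E=p['extrinsics'],K=p['K'])
goto((.5137,-.1192,.0035),(np.pi,0,1.251))
print(proj(p,[.5137,-.1192,.048]))
cv2.imwrite('pics/s_wz.png',cv2.resize(b[105:235,200:310],None,fx=5,fy=4.6,interpolation=cv2.INTER_CUBIC))
```

```text
t 30.55 tcp [ 0.5278 -0.1301  0.1132] rpy [-3.141 -0.009  1.244] w 0.0852 F [-0.1 -0.8 -0.1]
 shift: cur frame [ 0.1  -0.34  2.19] target frame [ 0.12 -0.34  2.19] rot [-0.   -0.05 -0.04]
[[260.58736346 177.17422182]]
```

View pics/s_wz.png

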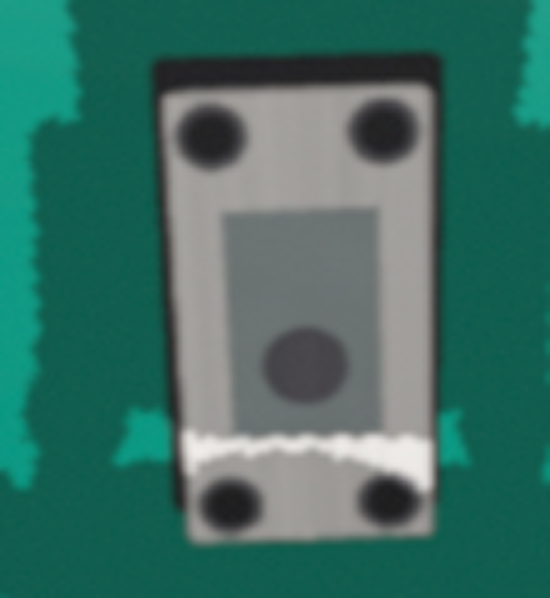

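Run:
```python
from h import *
f=np.load('k.npz');p=dict(K=f['K'],extrinsics=f['E'])
q=np.array([(211,137),(384,131),(231,505),(389,500)])/[5,4.6]+[200,105]
c=fourholes(p,q,.048)
goto((c[0],c[1],.0035),(np.pi,0,1.251))
```

```text
centre [ 0.5126 -0.1186  0.048 ] len-axis 2.85 lateral ang 1.278 hole spacing 0.0738 0.0299
t 30.55 tcp [ 0.5278 -0.1301  0.1132] rpy [-3.141 -0.009  1.244] w 0.0852 F [-0.1 -0.8 -0.1]
 shift: cur frame [ 0.1  -0.36  2.19] target frame [ 0.12 -0.36  2.19] rot [-0.   -0.05 -0.04]
```

Request:
apply_moves([
  [0.1,-0.36,0.2,0,-0.05,-0.2],
  [0,0,0.7,0,0,0],
  [0,0,0.7,0,0,0],
  [0,0,0.35,0,0,0],
  [0,0,0.12,0,0,0],
  [0,0,0,0,0,0],
  [0,0,0,0,0,0],
  [0,0,0,0,0,0],
])

```text
t: 31.55
ee_pos: [0.5128, -0.1189, 0.0103]
tool_rot: [3.141, -0.001, 1.28]
force: [0.3, 0.0, -0.5]
gripper_width: 0.0853
```

Run:
```python
from h import *
goto((.5126,-.1186,.0028),(np.pi,0,1.279))
```

```text
t 31.55 tcp [ 0.5128 -0.1189  0.0103] rpy [ 3.141e+00 -1.000e-03  1.280e+00] w 0.0853 F [ 0.3  0.  -0.5]
 shift: cur frame [ 0.   -0.01  0.15] target frame [ 0.   -0.01  0.15] rot [ 0.   -0.    0.01]
```

Request:
apply_moves([
  [0,0,0.1,0,0,0],
  [0,0,0.05,0,0,0],
  [0,0,0,0,0,0],
  [0,0,0,0,0,0],
  [0,0,0,0,0,0],
  [0,0,0,0,0,0],
  [0,0,0,0,0,0],
  [0,0,0,0,0,0],
], gripper=0, grip_force=60)

```text
t: 32.55
ee_pos: [0.512, -0.1186, 0.0018]
tool_rot: [-3.141, -0.001, 1.28]
force: [0.9, 0.5, 1.4]
gripper_width: 0.0443
```

Run:
```python
from h import *
goto((.5126,-.1186,.0028),(np.pi,0,1.279))
```

```text
t 32.55 tcp [ 0.512  -0.1186  0.0018] rpy [-3.141e+00 -1.000e-03  1.280e+00] w 0.0443 F [0.9 0.5 1.4]
 shift: cur frame [ 0.    0.01 -0.02] target frame [ 0.    0.01 -0.02] rot [-0.01 -0.01  0.01]
```

Request:
apply_moves([
  [0,0,0,0,0,0],
  [0,0,0,0,0,0],
  [0,0,0,0,0,0],
  [0,0,-0.04,0,0,0],
  [0,0,0,0,0,0],
  [0,0,0,0,0,0],
  [0,0,0,0,0,0],
  [0,0,0,0,0,0],
], gripper=0.62)

```text
t: 33.55
ee_pos: [0.5118, -0.1186, 0.0037]
tool_rot: [-3.14, -0.001, 1.28]
force: [0.1, -0.1, -0.2]
gripper_width: 0.0528
```

Request:
apply_moves([
  [0,0,0,0,0,0],
  [0,0,0,0,0,0],
  [0,0,0,0,0,0],
  [0,0,0,0,0,0],
  [0,0,0,0,0,0],
  [0,0,0,0,0,0],
  [0,0,0,0,0,0],
  [0,0,0,0,0,0],
], gripper=0)

```text
t: 34.55
ee_pos: [0.5123, -0.1187, 0.0041]
tool_rot: [-3.141, -0.001, 1.28]
force: [0.4, 0.4, 4.0]
gripper_width: 0.0442
```

Request:
apply_moves([
  [-0.08,0,0,0,0,0],
  [-0.15,0,0,0,0,0],
  [-0.2,0,0,0,0,0],
  [-0.25,0,0,0,0,0],
  [-0.25,0,0,0,0,0],
  [-0.25,0,0,0,0,0],
  [-0.2,0,0,0,0,0],
  [0,0,0,0,0,0],
])

```text
t: 35.55
ee_pos: [0.4911, -0.1852, 0.003]
tool_rot: [-3.139, -0.001, 1.279]
force: [-0.3, -0.8, -1.6]
gripper_width: 0.0442
```

Run:
```python
from h import *
goto((.491,-.1853,.115),(np.pi,0,DRPY[2]))
b,p=snap('side','t_s');cv2.imwrite('pics/t_sz.png',cv2.resize(b[180:300,200:340],None,fx=5,fy=5,interpolation=cv2.INTER_CUBIC))
```

```text
t 35.55 tcp [ 0.4911 -0.1852  0.003 ] rpy [-3.139e+00 -1.000e-03  1.279e+00] w 0.0442 F [-0.3 -0.8 -1.6]
 shift: cur frame [ 0.   -0.01 -2.24] target frame [-0.   -0.   -2.24] rot [-0.02 -0.01 -1.83]
```

View pics/t_sz.png

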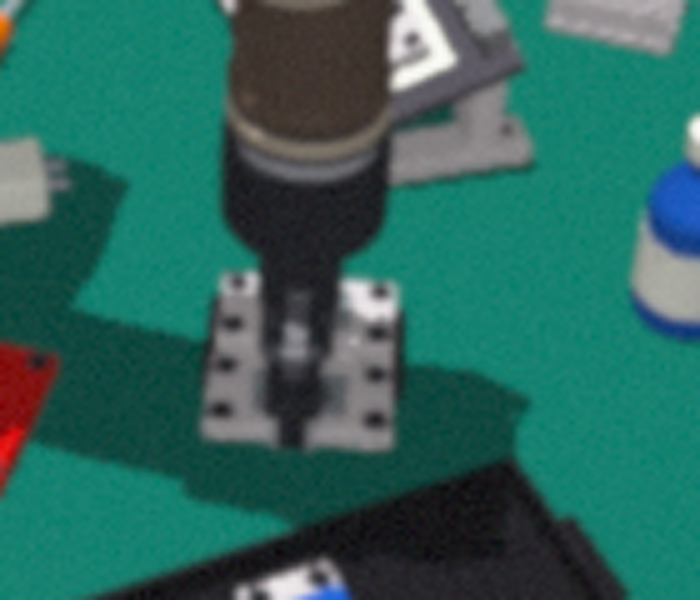

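Request:
apply_moves([
  [0,0,-0.4,0,0,-0.45],
  [0,0,-0.7,0,0,-0.45],
  [0,0,-0.7,0,0,-0.45],
  [0,0,-0.45,0,0,-0.47],
  [0.95,0.25,0,0,0,0],
  [1,0.25,0,0,0,0],
  [1,0.25,0,0,0,0],
  [1,0.25,0,0,0,0],
])

```text
t: 36.6
ee_pos: [0.5367, 0.0158, 0.1162]
tool_rot: [-3.14, -0.001, 1.598]
force: [0.8, -0.1, -1.2]
gripper_width: 0.044
```

Run:
```python
from h import *
goto(deck(.045,.0005,0),DRPY)
```

```text
t 36.6 tcp [0.5367 0.0158 0.1162] rpy [-3.140e+00 -1.000e-03  1.598e+00] w 0.044 F [ 0.8 -0.1 -1.2]
 shift: cur frame [2.74 0.95 1.34] target frame [2.75 0.43 1.58] rot [-2.01 -0.01 -0.01]
```

Request:
apply_moves([
  [0.9,0,0,-1,0,0],
  [0.95,0.2,0,-1,0,0],
  [0.9,0.22,0,0,0,0],
  [0,0,0.4,0,0,0],
  [0,0,0.6,0,0,0],
  [0,0,0.55,0,0,0],
  [0,0,0,0,0,0],
  [0,0,0,0,0,0],
])

```text
t: 37.6
ee_pos: [0.5796, 0.1529, 0.0495]
tool_rot: [2.794, -0.001, 1.598]
force: [0.8, -0.3, -0.6]
gripper_width: 0.0442
```

Run:
```python
from h import *
goto(deck(.0447,.0005,-.0328),DRPY)
b,p=snap('wrist','u_w')
```

```text
t 37.6 tcp [0.5796 0.1529 0.0495] rpy [ 2.794e+00 -1.000e-03  1.598e+00] w 0.0442 F [ 0.8 -0.3 -0.6]
 shift: cur frame [0.03 0.01 0.66] target frame [0.03 0.01 0.66] rot [-0.01 -0.01 -0.01]
```

View pics/u_w.png

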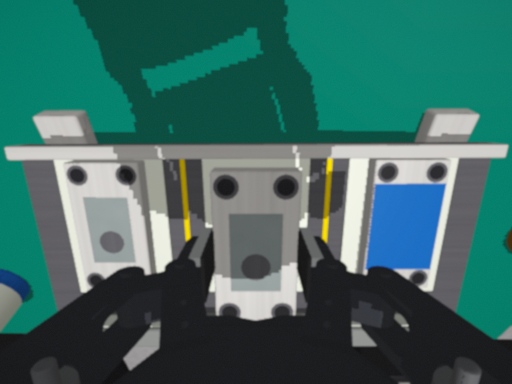

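Request:
apply_moves([
  [0.03,0,0.3,0,0,0],
  [0,0,0.2,0,0,0],
  [0,0,0.1,0,0,0],
  [0,0,0.06,0,0,0],
  [0,0,0,0,0,0],
  [0,0,0,0,0,0],
  [0,0,0,0,0,0],
  [0,0,0,0,0,0],
])

```text
t: 38.65
ee_pos: [0.5899, 0.1544, 0.0187]
tool_rot: [2.795, -0.001, 1.597]
force: [-7.2, -1.4, 9.7]
gripper_width: 0.0444
```

Request:
apply_moves([
  [0,0,0.01,0,0,0],
  [0,0,0,0,0,0],
  [0,0,0,0,0,0],
  [0,0,0,0,0,0],
  [0,0,-0.3,0,0,0],
  [0,0,-0.6,0,0,0],
  [0,0,-0.7,0,0,0],
  [0,0,-0.4,0,0,0],
], gripper=0.75)

```text
t: 39.65
ee_pos: [0.5574, 0.1539, 0.1145]
tool_rot: [2.79, -0.002, 1.598]
force: [0.2, -0.4, -0.2]
gripper_width: 0.0641
```

Run:
```python
from h import *
b,p=snap('wrist','v_w'); np.savez('k.npz',E=p['extrinsics'],K=p['K'])
b2=cv2.resize(b[100:300,120:482],None,fx=2.2,fy=2.2,interpolation=cv2.INTER_CUBIC);cv2.imwrite('pics/v_wz.png',b2)
for a,r in blues(b): print(a,np.round(r[0],1),[indeck(x).round(4) for x in rayplane(p,r[0],deck(0,0,.012),DZ)])
q,r,o=pose(); print(indeck(q))
```

```text
1422.5 [ 19.5 301.5] [array([ 0.154 , -0.2349,  0.012 ])]
277.5 [ 48.8 247.3] [array([ 0.0944, -0.1931,  0.012 ])]
2806.5 [362.  194.5] [array([0.0435, 0.0963, 0.012 ])]
[0.04744515 0.00103028 0.07069943]
```

View pics/v_wz.png

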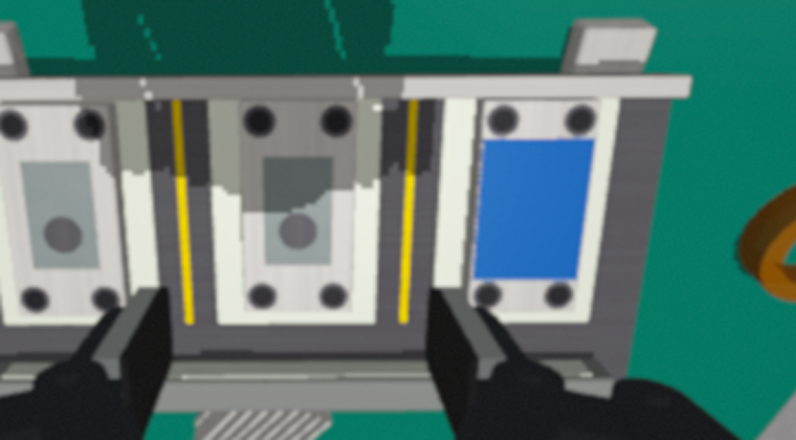

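Run:
```python
from h import *
f=np.load('k.npz');p=dict(K=f['K'],extrinsics=f['E'])
g=lambda l: np.array(l)/2.2+[120,100]
ondeck(p,g([(13,125),(90,124),(35,299),(106,299)]))
ondeck(p,g([(259,121),(337,121),(262,296),(334,295)]))
ondeck(p,g([(503,120),(580,120),(488,295),(559,295)]))
goto(deck(.0447,.0963,-.032),DRPY)
```

```text
deck centre x,y (mm) [ 46.1 -94.6] ang -0.006 len 0.0739
deck centre x,y (mm) [44.9  1.4] ang -0.002 len 0.0737
deck centre x,y (mm) [44.9 96.3] ang 0.006 len 0.0739
t 39.7 tcp [0.5584 0.1543 0.1167] rpy [ 2.787 -0.003  1.598] w 0.0641 F [-0.2  1.3  0.8]
 shift: cur frame [ 1.9  -0.07  2.06] target frame [ 1.91 -0.05  2.05] rot [ 0.03 -0.01 -0.01]
```

Request:
apply_moves([
  [0.95,0,0,0,0,0],
  [0.95,0,0,0,0,0],
  [0,0,0.4,0,0,0],
  [0,0,0.6,0,0,0],
  [0,0,0.5,0,0,0],
  [0,0,0.35,0,0,0],
  [0,0,0.12,0,0,0],
  [0,0,0.03,0,0,0],
], gripper=0.85)

```text
t: 40.7
ee_pos: [0.5887, 0.2495, 0.0178]
tool_rot: [2.794, -0.001, 1.598]
force: [0.1, 0.4, 0.2]
gripper_width: 0.0724
```

Run:
```python
from h import *
goto(deck(.0447,.0963,-.032),DRPY)
```

```text
t 40.7 tcp [0.5887 0.2495 0.0178] rpy [ 2.794e+00 -1.000e-03  1.598e+00] w 0.0724 F [0.1 0.4 0.2]
 shift: cur frame [ 0.02  0.   -0.03] target frame [ 0.02  0.   -0.03] rot [-0.01 -0.   -0.01]
```

Request:
apply_moves([
  [0.02,0,-0.02,0,0,0],
  [0,0,0,0,0,0],
  [0,0,0,0,0,0],
  [0,0,0,0,0,0],
  [0,0,0,0,0,0],
  [0,0,0,0,0,0],
  [0,0,0,0,0,0],
  [0,0,0,0,0,0],
], gripper=0, grip_force=60)

```text
t: 41.7
ee_pos: [0.5887, 0.251, 0.0203]
tool_rot: [2.792, -0.002, 1.598]
force: [-3.8, 0.0, 6.7]
gripper_width: 0.0442
```

Request:
apply_moves([
  [0,0,-0.4,0,0,0],
  [0,0,-0.6,0,0,0],
  [0,0,-0.6,1,0,0],
  [-0.2,0,-0.2,1,0,0],
  [-0.9,-0.25,0,0,0,0],
  [-1,-0.25,0,0,0,0],
  [-1,-0.25,0,0,0,0],
  [-1,-0.25,0,0,0,0],
])

```text
t: 42.7
ee_pos: [0.5142, 0.042, 0.1037]
tool_rot: [-3.141, -0.001, 1.598]
force: [0.7, -0.0, -1.5]
gripper_width: 0.0441
```

Run:
```python
from h import *
f=R.from_euler("xyz",(np.pi,0,1.6)); q,r,o=pose(); print("A",(f.inv().apply(np.array([.50,-.03,.105])-q)/.05).round(2),q,o['gripper_width'],o['tool_rot'])
b,p=snap('top','w_t')
arc((.551,-.298,.035),(np.pi,0,.175),((.51,-.03,.105),(np.pi,0,1.6)))
```

```text
A [-1.43 -0.33 -0.03] [0.51421638 0.04195621 0.10367484] 0.044145731818863644 [-3.14128992e+00 -1.05695933e-03  1.59837035e+00]
arc total shift [-3.97  4.38  1.4 ] rot total [-0.   -0.    8.16]
```

View pics/w_t.png

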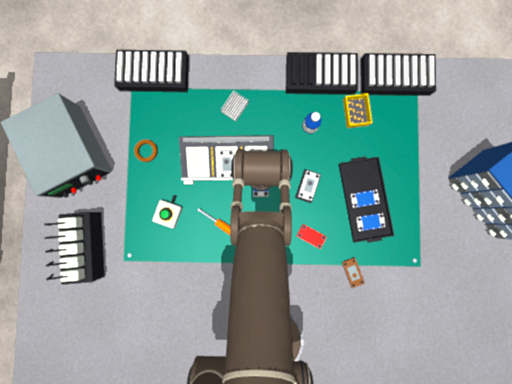

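Run:
```python
from h import *
f=R.from_euler("xyz",(np.pi,0,1.598)); q,r,o=pose(); print("A",(f.inv().apply(np.array([.47,-.08,.115])-q)/.05).round(2))
arc((.551,-.298,.045),(np.pi,0,.175),((.47,-.08,.115),(np.pi,0,1.598)))
```

```text
A [-2.31 -0.9  -0.24]
arc total shift [-2.57  4.37  1.4 ] rot total [-0.   -0.    8.15]
```

Request:
apply_moves([
  [-0.8,-0.3,-0.1,0,0,0],
  [-0.8,-0.3,-0.1,0,0,0],
  [-0.7,-0.3,0,0,0,0],
  [-0.32,0.55,0,0,0,1],
  [-0.32,0.55,0,0,0,1],
  [-0.32,0.55,0,0,0,1],
  [-0.32,0.55,0,0,0,1],
  [-0.32,0.55,0,0,0,1],
])

```text
t: 43.75
ee_pos: [0.5756, -0.189, 0.1132]
tool_rot: [-3.14, -0.0, 0.72]
force: [0.1, 0.3, -1.6]
gripper_width: 0.0444
```

Run:
```python
from h import *
goto((.551,-.298,.03),(np.pi,0,.175))
arc((.551,-.298,.03),(np.pi,0,.175))
```

```text
t 43.75 tcp [ 0.5756 -0.189   0.1132] rpy [-3.14 -0.    0.72] w 0.0444 F [ 0.1  0.3 -1.6]
 shift: cur frame [-1.81  1.32  1.66] target frame [-0.86  2.06  1.66] rot [-0.01  0.    3.12]
arc total shift [-1.4   1.78  1.66] rot total [-0.01  0.    3.12]
```

Request:
apply_moves([
  [-0.4,0.5,0,0,0,0.9],
  [-0.4,0.45,0.2,0,0,0.9],
  [-0.35,0.45,0.4,0,0,0.9],
  [-0.25,0.38,0.5,0,0,0.42],
  [0,0,0.4,0,0,0],
  [0,0,0.1,0,0,0],
  [0,0,0,0,0,0],
  [0,0,0,0,0,0],
])

```text
t: 44.75
ee_pos: [0.5584, -0.2991, 0.0342]
tool_rot: [-3.141, -0.001, 0.182]
force: [1.0, -0.4, -1.6]
gripper_width: 0.0442
```

Run:
```python
from h import *
goto((.551,-.298,-.027),(np.pi,0,.175))
b,p=snap('wrist','x_w')
```

```text
t 44.75 tcp [ 0.5584 -0.2991  0.0342] rpy [-3.141e+00 -1.000e-03  1.820e-01] w 0.0442 F [ 1.  -0.4 -1.6]
 shift: cur frame [-0.14 -0.05  1.22] target frame [-0.14 -0.05  1.22] rot [-0.   -0.    0.04]
```

View pics/x_w.png

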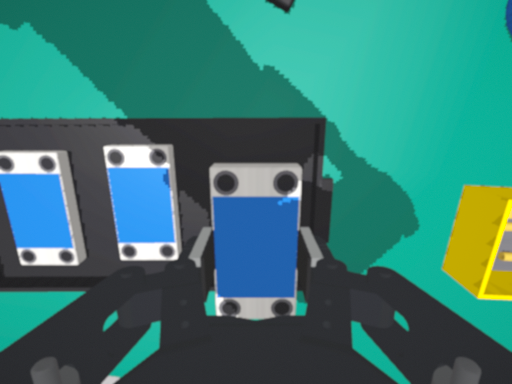

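Request:
apply_moves([
  [-0.16,-0.05,0.3,0,0,0.04],
  [0,0,0.45,0,0,0],
  [0,0,0.3,0,0,0],
  [0,0,0.12,0,0,0],
  [0,0,0.04,0,0,0],
  [0,0,0,0,0,0],
  [0,0,0,0,0,0],
  [0,0,0,0,0,0],
])

```text
t: 45.8
ee_pos: [0.5494, -0.2987, -0.0269]
tool_rot: [-3.141, -0.0, 0.174]
force: [-0.3, 0.2, 0.5]
gripper_width: 0.044
```

Request:
apply_moves([
  [0,0,0,0,0,0],
  [0,0,0,0,0,0],
  [0,0,0,0,0,0],
  [0,0,0,0,0,0],
  [0,0,-0.3,0,0,0],
  [0,0,-0.5,0,0,0],
  [0,0,-0.8,0,0,0],
  [0,0,-0.8,0,0,0],
], gripper=0.68)

```text
t: 46.8
ee_pos: [0.549, -0.2985, 0.0946]
tool_rot: [-3.141, 0.0, 0.174]
force: [0.5, 0.5, 0.2]
gripper_width: 0.0584
```

Run:
```python
from h import *
b,p=snap('wrist','y_w')
for a,r in blues(b): print(a,np.round(r[0],1),np.round(r[1],1),round(r[2],1), ray(p,r[0],.016).round(4))
arc((.512,-.118,.12),(np.pi,0,1.27))
```

```text
2375.5 [ 94.3 193.3] [62.6 44.5] 81.4 [[ 0.394  -0.3281  0.016 ]]
2403.0 [256.  189.5] [57. 44.] 90.0 [[ 0.5482 -0.2973  0.016 ]]
2367.5 [176.6 188.4] [59.7 44.1] 86.3 [[ 0.4724 -0.3095  0.016 ]]
380.0 [464.   39.1] [52.4 18.8] 78.5 [[ 0.6971 -0.139   0.016 ]]
arc total shift [ 1.9  -3.46 -0.38] rot total [ 0.06 -0.02 -6.28]
```

View pics/y_w.png

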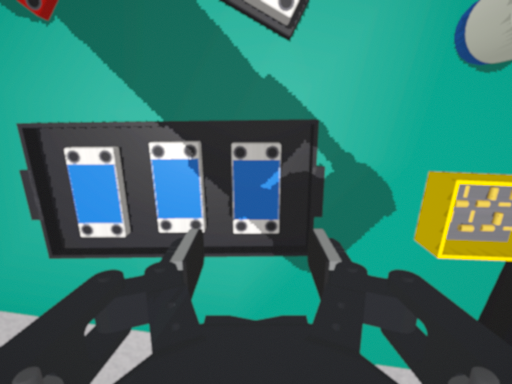

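Request:
apply_moves([
  [0.2,-0.58,-0.2,0.05,0,-1],
  [0.3,-0.58,-0.15,0,0,-1],
  [0.3,-0.58,0,0,0,-1],
  [0.3,-0.58,0,0,0,-1],
  [0.3,-0.58,0,0,0,-1],
  [0.3,-0.58,0,0,0,-1],
  [0,0,0,0,0,-0.25],
  [0,0,0,0,0,0],
], gripper=1)

```text
t: 47.85
ee_pos: [0.5197, -0.1135, 0.1128]
tool_rot: [-3.137, -0.008, 1.265]
force: [0.1, 0.1, 0.4]
gripper_width: 0.0857
```

Run:
```python
from h import *
b,p=snap('wrist','z_w'); np.savez('k.npz',E=p['extrinsics'],K=p['K'])
goto((.5126,-.1186,-.0095),(np.pi,0,1.27))
u=proj(p,[.5126,-.1186,.036])[0]; print(u)
x0,y0=int(u[0]-55),int(u[1]-70); print(x0,y0)
cv2.imwrite('pics/z_wz.png',cv2.resize(b[y0:y0+130,x0:x0+110],None,fx=5,fy=4.6,interpolation=cv2.INTER_CUBIC))
```

```text
t 47.9 tcp [ 0.5198 -0.1138  0.1127] rpy [-3.137 -0.008  1.264] w 0.0854 F [-0.  -0.4 -0.8]
 shift: cur frame [-0.16 -0.1   2.44] target frame [-0.13 -0.11  2.44] rot [-0.03 -0.05 -0.04]
[247.204766   186.86572769]
192 116
```

View pics/z_wz.png

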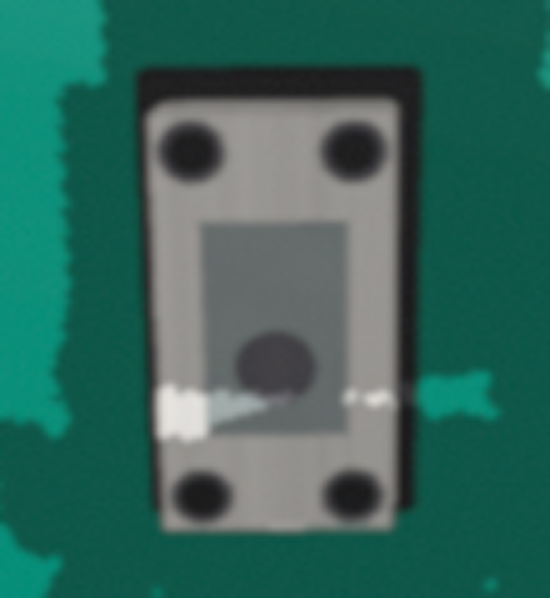

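Run:
```python
from h import *
f=np.load('k.npz');p=dict(K=f['K'],extrinsics=f['E'])
q=np.array([(190,153),(353,152),(203,497),(352,496)])/[5,4.6]+[192,116]
c=fourholes(p,q,.036)
goto((c[0],c[1],-.0085),(np.pi,0,1.272))
```

```text
centre [ 0.5135 -0.1192  0.036 ] len-axis 2.842 lateral ang 1.269 hole spacing 0.0739 0.0298
t 47.9 tcp [ 0.5198 -0.1138  0.1127] rpy [-3.137 -0.008  1.264] w 0.0854 F [-0.  -0.4 -0.8]
 shift: cur frame [-0.16 -0.08  2.42] target frame [-0.14 -0.09  2.42] rot [-0.03 -0.05 -0.05]
```

Request:
apply_moves([
  [-0.15,-0.09,0.2,-0.03,-0.05,-0.05],
  [0,0,0.75,0,0,0],
  [0,0,0.75,0,0,0],
  [0,0,0.4,0,0,0],
  [0,0,0.17,0,0,0],
  [0,0,0,0,0,0],
  [0,0,0,0,0,0],
  [0,0,0,0,0,0],
])

```text
t: 48.9
ee_pos: [0.5136, -0.1198, -0.0007]
tool_rot: [3.14, 0.001, 1.273]
force: [0.8, -0.2, 0.7]
gripper_width: 0.0855
```

Run:
```python
from h import *
goto((.5135,-.1192,-.0078),(np.pi,0,1.272))
```

```text
t 48.9 tcp [ 0.5136 -0.1198 -0.0007] rpy [3.140e+00 1.000e-03 1.273e+00] w 0.0855 F [ 0.8 -0.2  0.7]
 shift: cur frame [ 0.01 -0.01  0.14] target frame [ 0.01 -0.01  0.14] rot [0.01 0.   0.01]
```

Request:
apply_moves([
  [0,0,0.09,0,0,0],
  [0,0,0.03,0,0,0],
  [0,0,0,0,0,0],
  [0,0,0,0,0,0],
  [0,0,0,0,0,0],
  [0,0,0,0,0,0],
  [0,0,0,0,0,0],
  [0,0,0,0,0,0],
], gripper=0, grip_force=60)

```text
t: 49.9
ee_pos: [0.5128, -0.1195, -0.0077]
tool_rot: [-3.141, 0.0, 1.273]
force: [0.5, -0.2, 0.9]
gripper_width: 0.044
```

Request:
apply_moves([
  [-0.08,0,0,0,0,0],
  [-0.15,0,0,0,0,0],
  [-0.2,0,0,0,0,0],
  [-0.25,0,0,0,0,0],
  [-0.25,0,0,0,0,0],
  [-0.25,0,0,0,0,0],
  [-0.2,0,0,0,0,0],
  [0,0,0,0,0,0],
])

```text
t: 50.9
ee_pos: [0.4915, -0.1863, -0.0082]
tool_rot: [-3.14, 0.001, 1.272]
force: [1.3, 0.5, -1.0]
gripper_width: 0.0443
```

Run:
```python
from h import *
goto((.491,-.1853,.105),(np.pi,0,DRPY[2]))
b,p=snap('side','za_s');cv2.imwrite('pics/za_sz.png',cv2.resize(b[180:300,200:340],None,fx=5,fy=5,interpolation=cv2.INTER_CUBIC))
```

```text
t 50.9 tcp [ 0.4915 -0.1863 -0.0082] rpy [-3.140e+00  1.000e-03  1.272e+00] w 0.0443 F [ 1.3  0.5 -1. ]
 shift: cur frame [ 0.01 -0.02 -2.26] target frame [ 0.02 -0.01 -2.26] rot [-0.01  0.   -1.87]
```

View pics/za_sz.png

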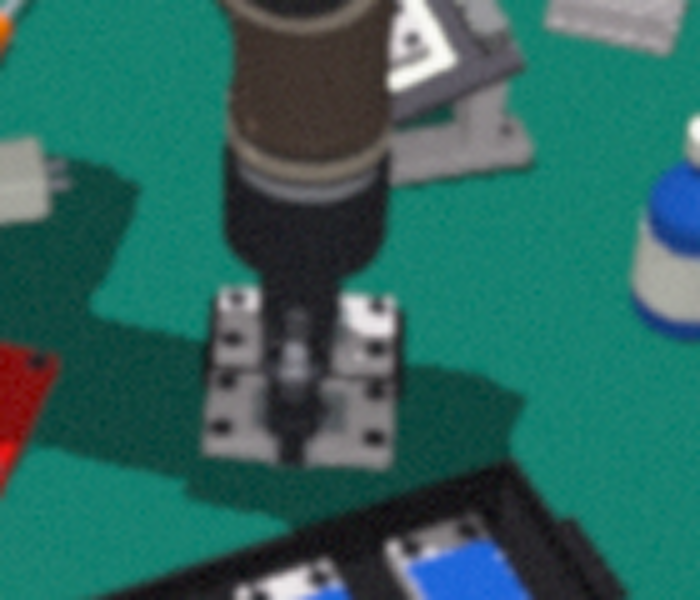

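Clear of the pile and the lowest plate stayed. Lift and carry to the left bay.

Request:
apply_moves([
  [0,0,-0.4,0,0,-0.47],
  [0,0,-0.7,0,0,-0.47],
  [0,0,-0.7,0,0,-0.47],
  [0,0,-0.55,0,0,-0.46],
  [0.95,0.2,0,0,0,0],
  [1,0.2,0,0,0,0],
  [1,0.2,0,0,0,0],
  [1,0.2,0,0,0,0],
])

```text
t: 51.95
ee_pos: [0.5266, 0.0151, 0.1096]
tool_rot: [-3.141, 0.0, 1.6]
force: [0.1, -0.1, -1.3]
gripper_width: 0.0443
```

Run:
```python
from h import *
goto(deck(.0445,.0962,0),DRPY)
```

```text
t 51.95 tcp [0.5266 0.0151 0.1096] rpy [-3.141  0.     1.6  ] w 0.0443 F [ 0.1 -0.1 -1.3]
 shift: cur frame [4.67 1.15 1.21] target frame [4.67 0.66 1.53] rot [-2.01  0.    0.01]
```

Request:
apply_moves([
  [0.93,0,0,0,0,0],
  [0.93,0.1,0,0,0,0],
  [0.93,0.15,0,-1,0,0],
  [0.93,0.2,0,-1,0,0],
  [0.92,0.1,0.1,0,0,0],
  [0,0,0.5,0,0,0],
  [0,0,0.5,0,0,0],
  [0,0,0.3,0,0,0],
])

```text
t: 52.95
ee_pos: [0.5697, 0.2466, 0.0455]
tool_rot: [2.796, 0.001, 1.6]
force: [0.4, 0.5, -2.4]
gripper_width: 0.0438
```

Run:
```python
from h import *
goto(deck(.0447,.0962,-.032),DRPY)
b,p=snap('wrist','zb_w')
```

```text
t 52.95 tcp [0.5697 0.2466 0.0455] rpy [2.796e+00 1.000e-03 1.600e+00] w 0.0438 F [ 0.4  0.5 -2.4]
 shift: cur frame [0.06 0.17 0.62] target frame [0.06 0.17 0.62] rot [-0.02  0.    0.01]
```

View pics/zb_w.png

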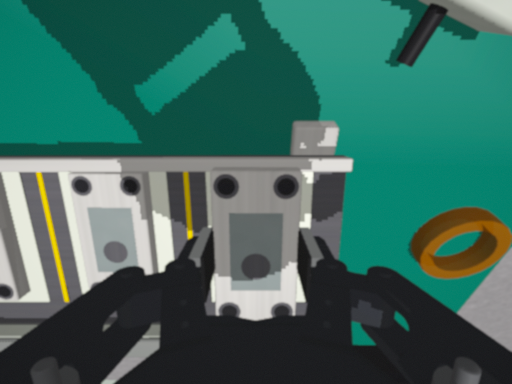

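Request:
apply_moves([
  [0.06,0.18,0,0,0,0],
  [0,0,0.3,0,0,0],
  [0,0,0.17,0,0,0],
  [0,0,0.07,0,0,0],
  [0,0,0,0,0,0],
  [0,0,0,0,0,0],
  [0,0,0,0,0,0],
  [0,0,0,0,0,0],
])

```text
t: 54.0
ee_pos: [0.5887, 0.2502, 0.0252]
tool_rot: [2.793, -0.0, 1.6]
force: [0.3, 0.9, -2.2]
gripper_width: 0.0442
```

Run:
```python
from h import *
goto(deck(.0447,.0962,-.0325),DRPY)
```

```text
t 54.0 tcp [0.5887 0.2502 0.0252] rpy [ 2.793 -0.     1.6  ] w 0.0442 F [ 0.3  0.9 -2.2]
 shift: cur frame [ 0.   -0.05  0.12] target frame [ 0.   -0.05  0.12] rot [-0. -0.  0.]
```

Request:
apply_moves([
  [0,-0.04,0.06,0,0,0],
  [0,0,0.04,0,0,0],
  [0,0,0,0,0,0],
  [0,0,0,0,0,0],
  [0,0,0,0,0,0],
  [0,0,0,0,0,0],
  [0,0,0,0,0,0],
  [0,0,0,0,0,0],
])

```text
t: 55.0
ee_pos: [0.5881, 0.25, 0.0194]
tool_rot: [2.794, 0.001, 1.6]
force: [-3.6, -0.7, 1.8]
gripper_width: 0.0442
```

Request:
apply_moves([
  [0,0,0,0,0,0],
  [0,0,0,0,0,0],
  [0,0,0,0,0,0],
  [0,0,0,0,0,0],
  [0,0,-0.3,0,0,0],
  [0,0,-0.6,0,0,0],
  [0,0,-0.7,0,0,0],
  [0,0,-0.4,0,0,0],
], gripper=0.75)

```text
t: 56.0
ee_pos: [0.5547, 0.2497, 0.1166]
tool_rot: [2.79, -0.001, 1.6]
force: [0.8, 0.6, 0.3]
gripper_width: 0.0642
```

Run:
```python
from h import *
b,p=snap('wrist','zc_w'); np.savez('k.npz',E=p['extrinsics'],K=p['K'])
b2=cv2.resize(b[100:300,0:362],None,fx=2.2,fy=2.2,interpolation=cv2.INTER_CUBIC);cv2.imwrite('pics/zc_wz.png',b2)
t,p=snap('top','zc_t'); cv2.imwrite('pics/zc_tz.png',cv2.resize(t[80:290,120:420],None,fx=2.6,fy=2.6,interpolation=cv2.INTER_CUBIC))
```

```text
(no output)
```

View pics/zc_wz.png

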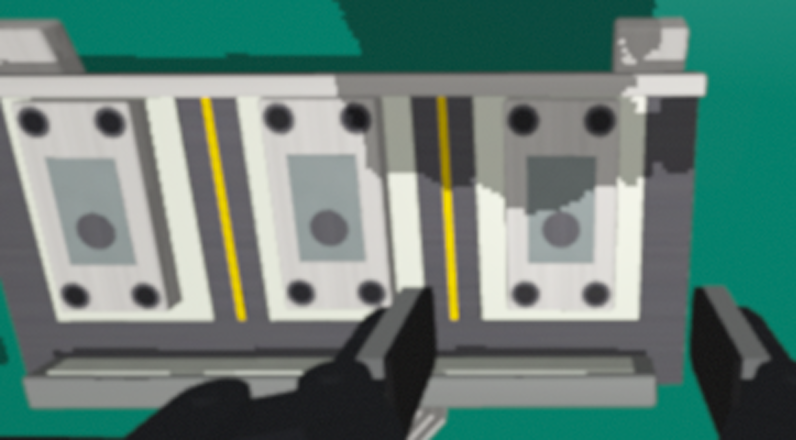

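View pics/zc_tz.png

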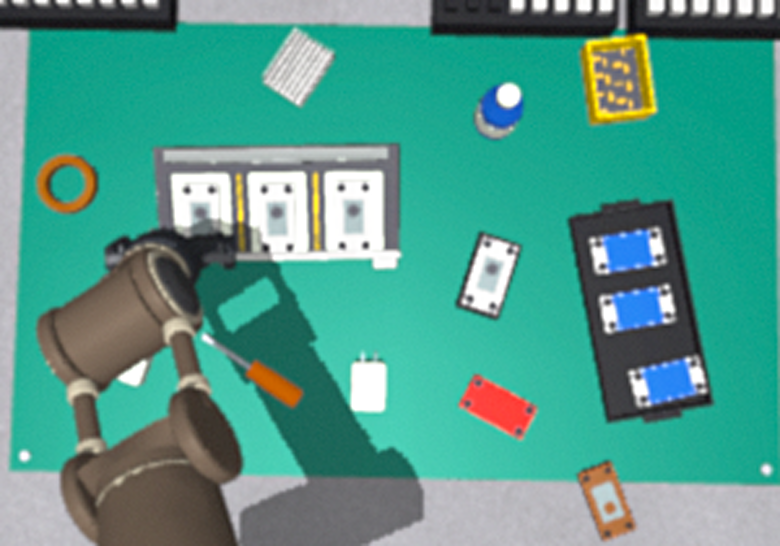

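Run:
```python
from h import *
f=np.load('k.npz');p=dict(K=f['K'],extrinsics=f['E'])
g=lambda l: np.array(l)/2.2+[0,100]
ondeck(p,g([(34,122),(110,122),(76,296),(146,296)]))
ondeck(p,g([(279,118),(355,118),(301,293),(371,293)]))
ondeck(p,g([(523,120),(600,121),(526,294),(596,293)]))
b=cv2.imread('pics/zc_t.png');p=arm.camera_params('top')
C=np.array([.473,-.312]);a=.175;T=np.array([[np.cos(a),np.sin(a)],[-np.sin(a),np.cos(a)]])
for A,r in blues(b,60):
    w=ray(p,r[0],.016)[0]; print(A,np.round(r[0],1),w.round(4),'tray',(T@(w[:2]-C)).round(4))
cv2.imwrite('pics/zc_tt.png',cv2.resize(b[145:255,330:410],None,fx=6,fy=5.4,interpolation=cv2.INTER_CUBIC))
b,p=snap('side','zc_s');cv2.imwrite('pics/zc_sz.png',cv2.resize(b[260:364,180:350],None,fx=4.6,fy=4.6,interpolation=cv2.INTER_CUBIC))
```

```text
deck centre x,y (mm) [ 46.3 -94.6] ang 0.0 len 0.074
deck centre x,y (mm) [44.9  1.3] ang -0.003 len 0.0743
deck centre x,y (mm) [45.6 96.9] ang -0.003 len 0.0736
176.0 [376.6 226.5] [ 0.3799 -0.3484  0.016 ] tray [-0.098  -0.0196]
177.0 [364.9 198. ] [ 0.4743 -0.3099  0.016 ] tray [0.0017 0.0018]
176.5 [361.1 175.7] [ 0.5495 -0.2974  0.016 ] tray [0.0778 0.0011]
1257.5 [482.5 169.5] [ 0.5776 -0.706   0.016 ] tray [ 0.0344 -0.4062]
100.5 [311.5 122.3] [ 0.73  -0.129  0.016] tray [0.2849 0.1354]
```

View pics/zc_tt.png

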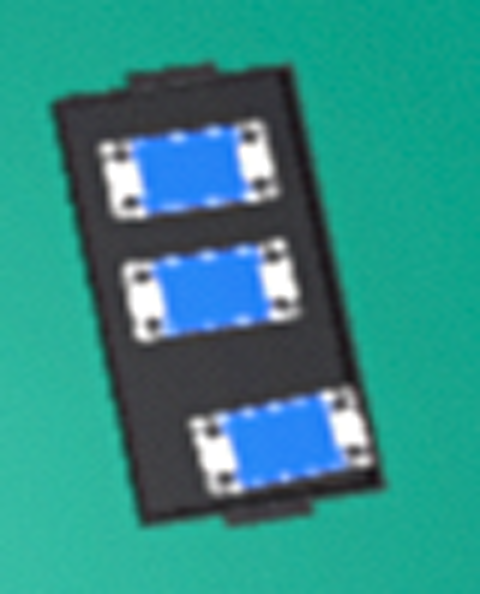

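View pics/zc_sz.png

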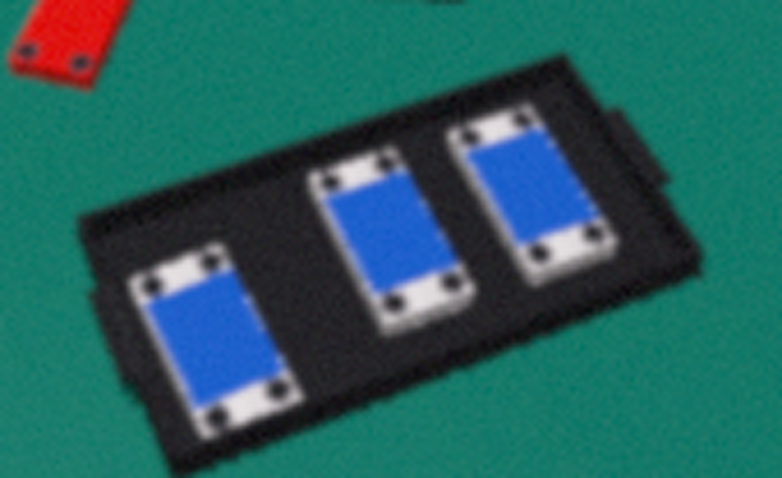

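Run:
```python
from h import *
pt=arm.camera_params('top');ps=arm.camera_params('side')
P=lambda p:p['K']@np.linalg.inv(p['extrinsics'])[:3]
T={'near':([(213,429),(225,478),(341,402),(354,452)],[(153,286),(211,262),(217,417),(279,390)]),
'mid':([(141,277),(153,325),(273,256),(283,303)],[(330,181),(387,163),(394,303),(453,283)])}
for n,(t,s) in T.items():
    t=np.array(t)/[6,5.4]+[330,145]; s=np.array(s)/4.6+[180,260]
    X=cv2.triangulatePoints(P(pt),P(ps),t.T.astype(float),s.T.astype(float)); X=(X[:3]/X[3]).T
    print(n,X.round(4))
```

```text
near [[ 0.3714 -0.3135  0.0039]
 [ 0.373  -0.3178  0.0264]
 [ 0.3894 -0.3854  0.0033]
 [ 0.3905 -0.3889  0.0273]]
mid [[ 0.4666 -0.2723  0.0057]
 [ 0.4669 -0.2796  0.0255]
 [ 0.4807 -0.3465  0.0058]
 [ 0.4808 -0.3518  0.0251]]
```

Run:
```python
from h import *
goto((.43,.345,.14),(np.pi,0,1.6))
```

```text
t 56.15 tcp [0.5552 0.2498 0.1158] rpy [ 2.79e+00 -1.00e-03  1.60e+00] w 0.0643 F [-1.1  0.2 -0.1]
 shift: cur frame [ 1.98 -2.13 -1.29] target frame [ 1.98 -2.45 -0.48] rot [ 2.02 -0.01 -0.  ]
```

Request:
apply_moves([
  [0,0,-0.5,1,0,0],
  [0,0,-0.2,1,0,0],
  [0.6,-0.7,0,0,0,0],
  [0.7,-0.85,0,0,0,0],
  [0.7,-0.75,0,0,0,0],
  [0,0,0,0,0,0],
  [0,0,0,0,0,0],
  [0,0,0,0,0,0],
], gripper=0)

```text
t: 57.15
ee_pos: [0.4271, 0.3447, 0.1467]
tool_rot: [-3.141, 0.001, 1.598]
force: [-0.3, 1.0, -0.5]
gripper_width: -0.0001
```

Run:
```python
from h import *
b,p=snap('wrist','zd_w')
h=cv2.cvtColor(b,cv2.COLOR_BGR2HSV); 
m=cv2.inRange(h,(50,150,60),(75,255,255)); m=cv2.morphologyEx(m,cv2.MORPH_OPEN,np.ones((3,3)))
n,l,s,c=cv2.connectedComponentsWithStats(m)
for i in range(1,n):
    if s[i,4]>80: print(s[i],c[i],ray(p,c[i],.053).round(4))
goto((.43,.345,.14),(np.pi,0,1.6))
```

```text
[250 157  28  28 618] [263.44660194 170.44174757] [[0.4095 0.3529 0.053 ]]
t 57.2 tcp [0.4272 0.3446 0.1468] rpy [-3.141  0.     1.598] w -0.0001 F [-0.3 -0.4  0.6]
 shift: cur frame [0.01 0.06 0.14] target frame [0.01 0.06 0.14] rot [-0.01  0.   -0.01]
```

View pics/zd_w.png

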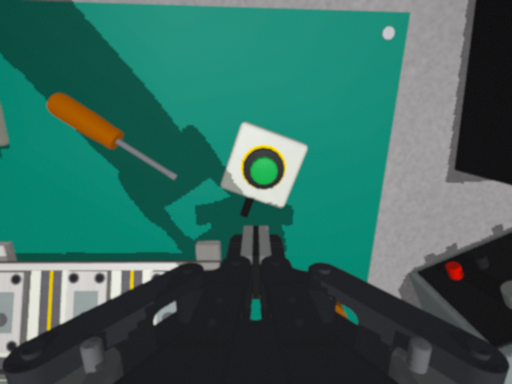

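Run:
```python
from h import *
goto((.4095,.353,.030),(np.pi,0,1.598))
```

```text
t 57.2 tcp [0.4272 0.3446 0.1468] rpy [-3.141  0.     1.598] w -0.0001 F [-0.3 -0.4  0.6]
 shift: cur frame [ 0.18 -0.35  2.34] target frame [ 0.18 -0.35  2.34] rot [-0.01  0.   -0.  ]
```

Request:
apply_moves([
  [0.18,-0.35,0.2,0,0,0],
  [0,0,0.6,0,0,0],
  [0,0,0.6,0,0,0],
  [0,0,0.4,0,0,0],
  [0,0,0.2,0,0,0],
  [0,0,0.1,0,0,0],
  [0,0,0,0,0,0],
  [0,0,0,0,0,0],
])

```text
t: 58.2
ee_pos: [0.409, 0.3545, 0.0429]
tool_rot: [3.141, -0.001, 1.599]
force: [0.4, -0.1, 0.1]
gripper_width: -0.0001
```

Run:
```python
from h import *
goto((.4095,.353,.030),(np.pi,0,1.598))
b,p=snap('side','ze_s');cv2.imwrite('pics/ze_sz.png',cv2.resize(b[100:200,150:270],None,fx=6,fy=6,interpolation=cv2.INTER_CUBIC))
```

```text
t 58.2 tcp [0.409  0.3545 0.0429] rpy [ 3.141e+00 -1.000e-03  1.599e+00] w -0.0001 F [ 0.4 -0.1  0.1]
 shift: cur frame [-0.03  0.01  0.26] target frame [-0.03  0.01  0.26] rot [ 0.   -0.    0.01]
```

View pics/ze_sz.png

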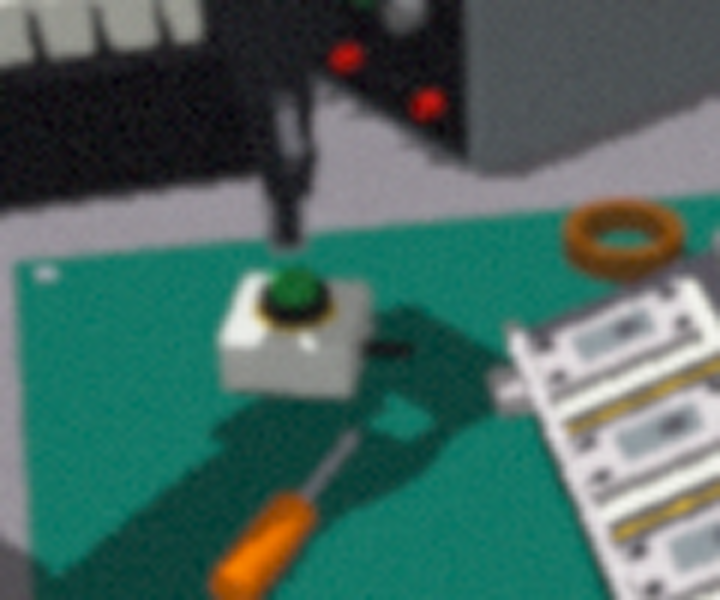

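Request:
apply_moves([
  [-0.03,0,0.15,0,0,0],
  [0,0,0.12,0,0,0],
  [0,0,0.08,0,0,0],
  [0,0,0.03,0,0,0],
  [0,0,0,0,0,0],
  [0,0,0,0,0,0],
  [0,0,0,0,0,0],
  [0,0,0,0,0,0],
])

```text
t: 59.25
ee_pos: [0.4083, 0.3524, 0.0231]
tool_rot: [-3.14, 0.0, 1.6]
force: [-1.5, -1.0, 2.5]
gripper_width: -0.0001
```

Request:
apply_moves([
  [0,0,0.04,0,0,0],
  [0,0,0.04,0,0,0],
  [0,0,0.03,0,0,0],
  [0,0,0,0,0,0],
  [0,0,0,0,0,0],
  [0,0,0,0,0,0],
  [0,0,0,0,0,0],
  [0,0,0,0,0,0],
])

```text
t: 60.25
ee_pos: [0.4085, 0.3526, 0.0187]
tool_rot: [-3.14, 0.0, 1.6]
force: [-3.6, -2.2, 11.3]
gripper_width: 0.0
```

Request:
apply_moves([
  [0,0,0.03,0,0,0],
  [0,0,0,0,0,0],
  [0,0,0,0,0,0],
  [0,0,0,0,0,0],
  [0,0,0,0,0,0],
  [0,0,0,0,0,0],
  [0,0,0,0,0,0],
  [0,0,0,0,0,0],
])

```text
t: 61.25
ee_pos: [0.4085, 0.3526, 0.0185]
tool_rot: [-3.14, 0.001, 1.6]
force: [-5.4, -5.1, 19.6]
gripper_width: -0.0002
```

Run:
```python
from h import *
b,p=snap('side','zf_s');cv2.imwrite('pics/zf_sz.png',cv2.resize(b[100:200,150:270],None,fx=6,fy=6,interpolation=cv2.INTER_CUBIC))
```

View pics/zf_sz.png

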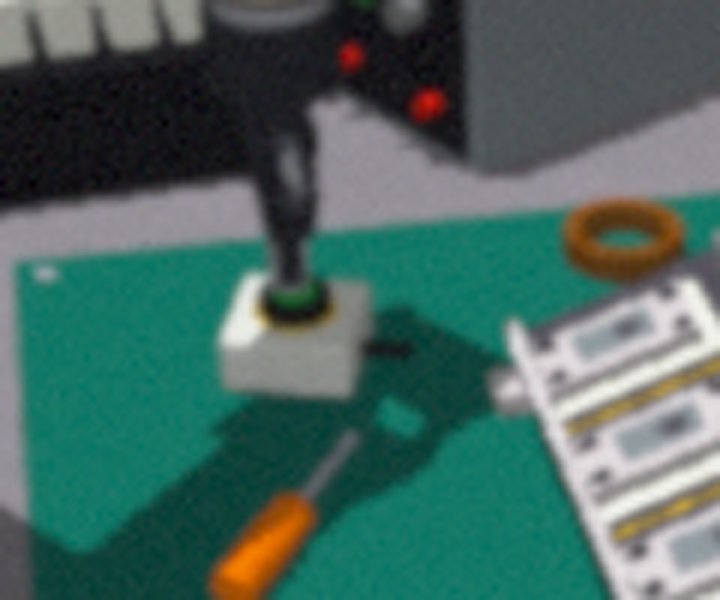

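Request:
apply_moves([
  [0,0,-0.3,0,0,0],
  [0,0,-0.6,0,0,0],
  [0,0,-0.8,0,0,0],
  [0,0,-0.8,0,0,0],
  [0,0,0,0,0,0],
  [0,0,0,0,0,0],
  [0,0,0,0,0,0],
  [0,0,0,0,0,0],
])

```text
t: 62.3
ee_pos: [0.4076, 0.3518, 0.1395]
tool_rot: [-3.138, 0.002, 1.6]
force: [0.5, 0.1, -0.8]
gripper_width: -0.0002
```

Run:
```python
from h import *
t,p=snap('top','zg_t'); cv2.imwrite('pics/zg_tz.png',cv2.resize(t[80:290,120:420],None,fx=2.6,fy=2.6,interpolation=cv2.INTER_CUBIC))
C=np.array([.473,-.312]);a=.175;T=np.array([[np.cos(a),np.sin(a)],[-np.sin(a),np.cos(a)]])
for A,r in blues(t,60):
    w=ray(p,r[0],.016)[0]; print(A,'tray',(T@(w[:2]-C)).round(4))
snap('side','zg_s')
o=arm.get_obs();print(o['t'],o['force'],o['ee_pos'])
```

```text
179.5 tray [-0.098  -0.0197]
180.5 tray [0.0016 0.0027]
176.5 tray [0.0778 0.0011]
1256.5 tray [ 0.0344 -0.4062]
100.5 tray [0.2849 0.1354]
62.4 [-0.3058782   0.72147998  0.35121451] [0.407993   0.35208044 0.13999755]
```

View pics/zg_tz.png

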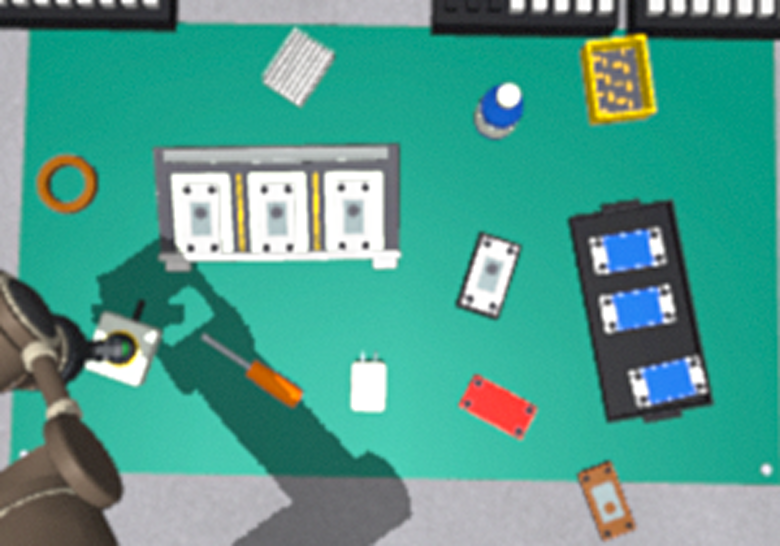

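View pics/zg_s.png

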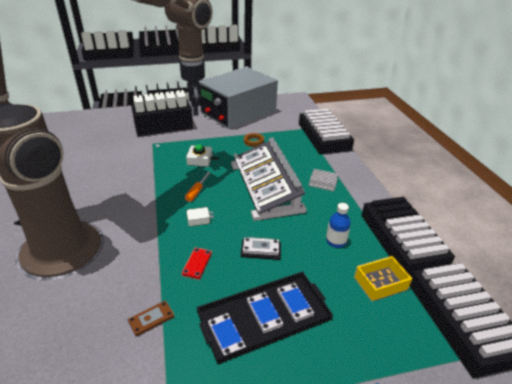

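All as required: three fresh plates in the bays, three finished in the tray, bystanders unmoved, and the arm free in the air.

Run:
```python
from h import *
print(arm.sign_off())
```

```text
the job is handed in; nothing more can be done
None
```

I finished the swap and handed the job in at about 62 s. All three bays hold a fresh plate, the three finished plates are in the tray, and the ready button was pressed. The hand-in reported no verdict.

**Last checks**
- **Bays:** the fresh plates sit 44.9–46.3 mm up the slope, within 1.5 mm of mid-pad and straight to better than 0.01 rad.
- **Tray:** one finished plate was found shifted about 27 mm while the arm was elsewhere. It is now at tray x −98, y −20 mm, close to the walls. Two-view triangulation put both its ends at the same height as its neighbour, so it lies flat and inside the limits, and I left it there.
- **Pile:** the lowest fresh plate still sits on its board. I did not measure its final position; it had moved under about 1 mm at my last look before the last plate came off.
- **Button:** it bottomed out, with the force rising to 20 N and no further travel. I could not read the joint itself.
- **Bench:** the other things look unmoved. One finished plate passed close to the bottle, which stayed upright and in place.

**What disagreed:** near the plates' width the fingertips were about 34 mm behind the stated tool point. The first grasp closed over a finished plate without moving it, and I found the right depth by contact.

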